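# Gauge a resin block with the saw's flip stop

## Robot

A 7-joint arm with a two-finger parallel gripper is mounted at the origin on the work surface. World frame = base frame: x ahead of the robot, y to its left, z up, the work surface at z = 0. Lengths are in mm, angles in degrees, forces in N, time in s.
With the tool pointing down it reaches from about 400 to 875 mm from the base axis. Payload 19.3 kg.
Tool frame: the origin (TCP) lies on the mounting face of the last link; the fingertips stand 173 mm ahead of it and the grasp point (between the pads) lies 155 mm ahead of it; x points along the fingers, y is the direction in which the jaws open and shut, and the axes are right-handed (so a half turn about x gives the same grasp; the last joint's range is limited). The gripper opens to 85 mm and grips with 20 to 120 N. Pads are 22 mm wide; open, the fingers measure 114 mm over their backs; the gripper's body (76 mm by 85 mm) begins 54 mm behind the grasp point. The pads swing forward as they close: fully open they stand 13 mm farther back than shut.
Start: joints at [66.28, 29.874, -2.08, 91.645, 1.215, 58.505, -6.463], TCP at [210.64, -588.43, 404.691] pointing down, gripper open.
Joint ranges: [-166.77, 166.77], [-17.47, 122.26], [-85.68, 81.53], [9.62, 139.38], [-72.42, 252.41], [9.2, 110.78], [-144.41, 144.41]. Speed limits (degrees/s): [108.29, 108.29, 136.94, 136.94, 172.46, 172.46, 172.46].

## Interface

Orientations are given as a 3x3 rotation matrix whose columns are the frame's x, y, z axes.
In Python, from workcell import sense, vision, workorder, spotter gives the robot as it stands. The module is installed in compiled form; this text tells all that it offers.
- The arm moves only by the tool step_arm, never from a script. Its argument "moves" is a list that holds one entry, the list of rows, each a list of 6 numbers: the shift along the tool's x, y, z each as a share of 0.06 m, from -1 to 1, then the turn, a rotation vector about the tool's x, y, z each as a share of 0.1 rad, from -1 to 1. A call has 1 to 12 rows; each row shifts and turns the commanded pose from where the row before left it, along the tool's axes as they then stand; what a row does not reach is not made up. A row lasts 1/8 s, in which the tool goes at most 62.5 mm and 10.7 degrees, less where a joint would pass 70% of its speed; a pose out of reach is approached as far as the arm can. A call with a number of a shift or a turn outside -1 to 1 is refused whole. A call with a gripper value outside its range is refused whole. "fingers" is the opening, from -1 (shut) to 1 (fully open), set as the call begins (left out, the last holds). The fingers move at their own pace and stop on an object; the grip force is fixed at half the most. Time passes only in rows, so rows that do not move let the fingers close. It gives the time, the measured TCP pose, the force and the opening at its end, in the units of the state.
- sense(): the state, without advancing time (a new reading comes with each control period).
- vision.read_camera(name): name is "side" or "top" or "wrist"; returns the picture (384x512x3 uint8, red, green, blue); there is no depth.
- vision.get_calibration(name): a dict with "fx", "fy", "cx", "cy" (pixels), "extrinsics" (4x4, takes a point from camera to world coordinates); the wrist camera has in their place "tool_from_camera" (4x4, takes a point from camera to tool coordinates, whose origin is the TCP and whose axes are the tool frame's). Camera axes: x right, y down, z forward; pixel columns grow to the right and rows downward; lengths in mm; the calibration is good to about 2 mm. A picture is of the moment at which its call begins: read the wrist's pose just before it. get_calibration takes no time and is no camera call.
- workorder.sign_off(): hands the job in, once; it reports no verdict.
Trained networks look in the newest picture that a camera, given by its name, has taken for a name from the list of things; names that differ only in an ending like _2 or _b are one class to them, and where a whole thing is asked for, a point or a joint stands for the part that bears it (a point fixed in the world has none). Each returns a list of dicts, best first, with "score" (0 to 1); they miss things now and then, are a little off and sometimes report something else, mostly with a low value. They report only what shows in the picture. A call takes as long as a camera call. They do not tell look-alikes from the thing itself.
- spotter.search_frame(label, camera): "at" ([column, row] as shares, 0 to 1, of the picture: columns of its width, rows of its height, amid what is visible of it).
- spotter.pinpoint(label, camera): "at" ([column, row] as shares, 0 to 1, of the picture: columns of its width, rows of its height: a listed point, or the origin of a listed thing).
The state is a dict: "time_s": time; "q": joint angles; "joint_velocities": joint speeds; "effort": joint torques, N m; "eef_pos": TCP position; "tcp_rot": TCP orientation; "force": force on the tool from outside, world axes, zero at the start; "moment": the same for the moment, N m; "finger_gap": opening from 0.0 (shut) to 1.0 (fully open).
Only numpy, scipy, OpenCV 4.12 (cv2) and the standard library are available. Lean on these libraries where they do the work, as an engineer would, in place of code of your own. Each camera call takes 0.05 s, during which the arm holds its last target.

## Task

Set up the long resin block for its cut on the bench saw: flip the stop fully down onto the fence, bring the long block from the steel tray, stand it flat against the fence and slide it along until it bears on the stop's nose with light finger pressure (a few newtons, never over 15 N on stop or fence). Then flip the stop back up out of the way, so that the block is left standing free, still flush with the fence and exactly where the stop gauged it. Leave the other things as they are.

Things in the scene. Friction and masses are not known exactly. Their poses are not given: they have to be found in the camera images.
- saw: White bench saw, footprint 320 x 300 mm (x, y), fixed; origin at the bench under its middle, +x from its front (robot's side) to its rear, +y to its left. Its flat aluminium sled is 90 mm above the bench, free from x -60 (the fence's face) to +55 mm, y -140 to +140 mm. Behind it a clear blade guard, x +60 to +172, y within 17 mm, stands 52 mm above the sled
- fence: Straight aluminium fence fixed across the sled along the saw's y, 260 mm long, 22 wide, 22 high, on the robot's side of where the block goes; origin at the middle of its underside, on the sled; axes parallel to the saw's. Its working face, 11 mm from the origin, looks along +x, away from the robot
- flipstop: Dark steel carriage of the flip stop, clamped firmly on top of the fence at a place that varies, 36 mm wide along the fence, rising 30 mm above it; it carries the hinged bare aluminium leaf. Origin on the fence's top, in the middle; axes parallel to the saw's
- stop_leaf (a joint): Angle of the 12 mm thick stop leaf: 0 = fully down, its foot on the fence and its nose in front of the fence's face; grows as it swings up and back towards the robot (about the saw's -y), to 1.9 rad at its back rest. Stiff hinge: it stays where left, about 0.10 N m to turn
- hinge (a point): Point on the leaf's hinge axis, midway through the leaf's thickness, 44 mm above the sled, 14 mm behind the fence's face; axes parallel to the saw's. With the leaf down, in mm from here (x along the saw's +x, z up): arm x 0 to 66, z -6 to +6; nose x 18 to 44, z -41 to -6; upright thumb tab x 54 to 66, z +6 to +40
- stop_tab (a point): Point on the thumb tab, 10 mm below its top end, in the middle of its width and of its 12 mm thickness along the fence; with the leaf down it lies 60 mm in front of the hinge and 30 mm above it, and it turns with the leaf. The tab can be pinched from above across its thickness, leaf up or down, and stands higher than the block
- gauge (a point): The gauging corner: on the sled surface, on the line of the fence's face (x = 0) and of the nose's face that looks along -y (y = 0) when the leaf is down; axes parallel to the saw's; 6 mm to the -y side of the hinge point. The gauged block stands on the -y side, its end on y = 0 and its long face on x = 0
- block_mid (a point): Centre of the long resin block (amber, with bone inside): 32 mm along its x, 80 mm along its y, 52 mm high, about 0.16 kg, standing on the tray's floor, or on the sled when placed. Its two ends are alike. When gauged, its y is parallel to the fence and its centre lies at +16, -40, +26 mm from the gauge point
- tray: Shallow steel tray, 230 x 170 mm (x, y), 14 mm high, walls and floor 3 mm; origin at the bench under its middle
- short_a: Bystander: short resin block, 30 x 44 x 40 mm high, on the tray; origin at the middle of its underside
- short_b: Bystander: resin off-cut, 28 x 36 x 30 mm high, on the sled well in front of the fence; origin at the middle of its underside
- bucket: Bystander: steel centrifuge bucket, 60 mm across, 95 mm high; origin at the middle of its underside
- cap_pot: Bystander: white pot of green caps, 68 mm across, 50 mm high; origin at the middle of its underside
- brush: Bystander: brush, 200 mm long, lying on the bench
- caliper: Bystander: caliper, 190 mm long, lying on the bench
Mind the look-alikes: they are no part of the job. What is shaped like the part that bears block_mid but pink is not meant.

How it is judged:
By the outcome, as a careful person would: the job done as asked, in the order asked, and still so for the second after the job is handed in, with the robot touching nothing.
It also fails if it takes over 70 s, if anything falls off the work surface, if the arm or the gripper's body presses on something with over 40 N, if the wrist force passes 120 N, or if a joint passes its speed limit or range.

## Working session

There is one attempt and no reset: what is moved stays moved. The work goes in short steps, Python scripts to look and compute and a tool call to move; the robot and the scene stay as the last step left them, time stands still between calls to the robot, and variables do not carry over. Pictures are saved under pics/ and viewed, and the job is handed in when it is done.

Besides the shell and the picture viewer there is one more tool, called after "Emit:" in YAML: its name, and indented under it one key for each argument. step_arm: Moves the arm, as the interface text tells. Shift numbers are shares of 0.06 m and turn numbers shares of 0.1 rad, none past 1 either way. Its arguments: {"type":"object","properties":{"moves":{"type":"array"},"fingers":{"type":"number"}},"required":["moves"]}

```bash
ls; mkdir -p pics; python3 - <<'E'
from workcell import sense, vision
import cv2
s=sense();print(s)
for n in ["side","top","wrist"]:
    im=vision.read_camera(n);cv2.imwrite(f"pics/{n}0.png",im[:,:,::-1])
    print(n,vision.get_calibration(n))
E
```

```text
pics
{'time_s': 0.0, 'q': array([66.27800441, 29.91070369, -2.08224246, 91.67380205,  1.21482449,
       58.50684172, -6.46338411]), 'joint_velocities': array([-0.04413829, -0.14634078, -0.08511384, -0.00755253, -0.00552108,
       -0.01421448,  0.04355135]), 'effort': array([-1.56027894e-03, -9.27111125e+01,  1.97931938e+00, -3.69940138e+01,
        1.78863649e-02,  8.16744257e-03,  1.77174320e-05]), 'eef_pos': array([ 210.61741473, -588.28681689,  404.10850117]), 'tcp_rot': array([[-4.84981784e-04,  3.37089169e-01, -9.41472600e-01],
       [ 1.10765963e-03, -9.41471952e-01, -3.37089508e-01],
       [-9.99999269e-01, -1.20631346e-03,  8.32166822e-05]]), 'force': array([-0.62423593,  1.13510813, -0.25814036]), 'moment': array([-0.02654497,  0.04243733,  0.02476039]), 'finger_gap': 1.0008888655309018}
side {'fx': 431.8574205478251, 'fy': 431.8574205478251, 'cx': 255.01083140158846, 'cy': 191.51137383917404, 'extrinsics': array([[-9.42175761e-01, -2.50214615e-01,  2.22929319e-01,
         2.91495742e+02],
       [-3.35111379e-01,  6.98927399e-01, -6.31823436e-01,
         7.26929786e+0
[... 409 characters left out ...]
91539233e-03,  2.13275459e-02,
        -1.34964459e+01],
       [-2.24970802e-02, -1.63188923e-01, -9.86338308e-01,
         1.22793432e+03],
       [ 0.00000000e+00,  0.00000000e+00,  0.00000000e+00,
         1.00000000e+00]])}
wrist {'fx': 304.60782579611305, 'fy': 304.60782579611305, 'cx': 247.56279491465077, 'cy': 191.3938947954406, 'tool_from_camera': array([[ 1.68328047e-04, -2.84620099e-01,  9.58640376e-01,
         3.05123742e+01],
       [ 9.99999893e-01, -3.66155349e-04, -2.84301816e-04,
        -1.91619234e+00],
       [ 4.31929312e-04,  9.58640321e-01,  2.84620007e-01,
        -7.26797256e+01],
       [ 0.00000000e+00,  0.00000000e+00,  0.00000000e+00,
         1.00000000e+00]])}
```

View pics/side0.png

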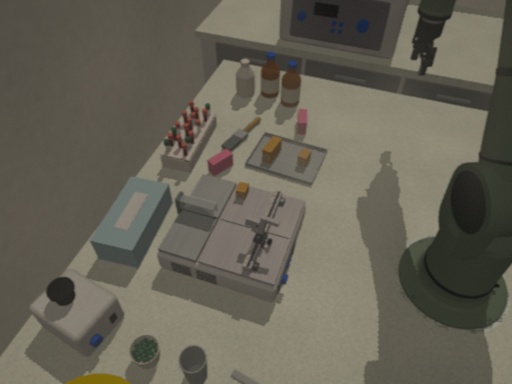

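View pics/top0.png

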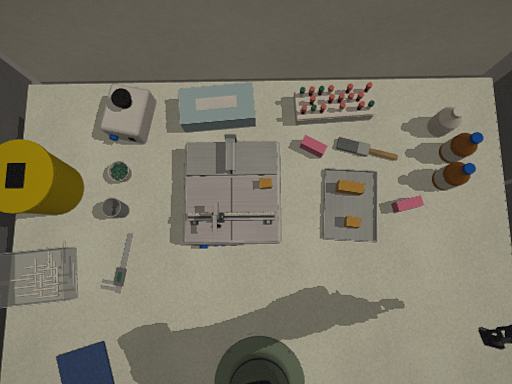

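View pics/wrist0.png

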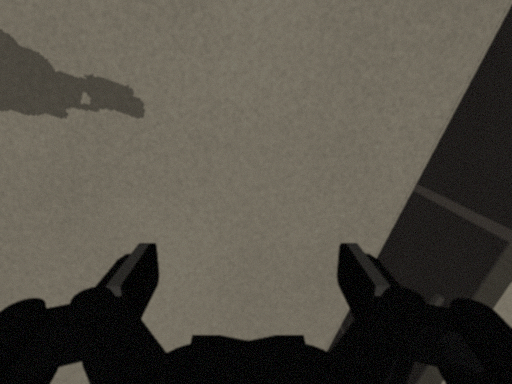

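The top view shows the steel tray with an amber long block at (350,187) and a short amber one at (352,222). There are pink look-alikes at (313,146) and (408,204), and an amber off-cut on the sled at (265,183). The saw's fence is at row ~216, with the flip stop at (218,215).

```bash
cat > h.py <<'E'
import numpy as np, cv2
from workcell import sense, vision, spotter
def cam(n, s=None):
    c=vision.get_calibration(n)
    K=np.array([[c['fx'],0,c['cx']],[0,c['fy'],c['cy']],[0,0,1]])
    if n=='wrist':
        s=s or sense(); T=np.eye(4);T[:3,:3]=s['tcp_rot'];T[:3,3]=s['eef_pos']
        E=T@c['tool_from_camera']
    else:E=c['extrinsics']
    return K,E
def proj(P,K,E):
    P=np.atleast_2d(P);q=(P-E[:3,3])@E[:3,:3];q=q@K.T
    return q[:,:2]/q[:,2:]
def unproj(uv,z,K,E):
    d=E[:3,:3]@np.linalg.solve(K,[uv[0],uv[1],1.]);o=E[:3,3]
    return o+d*(z-o[2])/d[2]
def tri(obs): # list of (uv,K,E)
    A=np.zeros((3,3));b=np.zeros(3)
    for uv,K,E in obs:
        d=E[:3,:3]@np.linalg.solve(K,[uv[0],uv[1],1.]);d/=np.linalg.norm(d)
        M=np.eye(3)-np.outer(d,d);A+=M;b+=M@E[:3,3]
    return np.linalg.solve(A,b)
def crop(im,x0,y0,x1,y1,f,name):
    c=cv2.resize(im[y0:y1,x0:x1],None,fx=f,fy=f,interpolation=cv2.INTER_CUBIC)
    c=cv2.convertScaleAbs(c,alpha=1.3)
    cv2.imwrite(name,c[:,:,::-1])
E
python3 - <<'E'
from h import *
a=cv2.imread('pics/top0.png')[:,:,::-1];b=cv2.imread('pics/side0.png')[:,:,::-1]
crop(a,170,130,390,255,3.6,'pics/topc.png');crop(b,150,110,340,300,3.1,'pics/sidec.png')
print(len(a))
res={}
for n in ['top','side']:
    vision.read_camera(n)
    for l in ['saw','fence','flipstop','hinge','stop_tab','gauge','block_mid']:
        r=spotter.pinpoint(l,n)
        res[n,l]=r
        print(n,l,[(round(x['score'],2),np.round(np.array(x['at'])*[512,384],1).tolist()) for x in r[:3]])
for l in ['saw','fence','flipstop','hinge','stop_tab','gauge','block_mid']:
    try: print(l,tri([(np.array(res[n,l][0]['at'])*[512,384],*cam(n)) for n in ['top','side']]).round(1))
    except Exception as e: print(l,e)
print(sense()['time_s'])
E
```

```text
384
top saw [(0.77, [233.4, 196.1])]
top fence [(0.68, [229.0, 217.5])]
top flipstop [(0.63, [216.0, 217.4])]
top hinge [(0.74, [233.8, 196.6]), (0.69, [215.0, 214.6])]
top stop_tab [(0.54, [213.7, 227.0])]
top gauge [(0.77, [216.1, 213.6])]
top block_mid [(0.91, [350.9, 187.0]), (0.89, [407.5, 207.2]), (0.8, [312.5, 145.1])]
side saw [(0.68, [236.8, 246.3])]
side fence [(0.75, [264.5, 228.9])]
side flipstop [(0.93, [255.4, 236.8]), (0.73, [258.7, 234.1])]
side hinge [(0.95, [259.9, 231.3])]
side stop_tab [(0.73, [275.3, 221.2]), (0.22, [263.2, 228.5])]
side gauge [(0.74, [256.5, 237.4])]
side block_mid [(0.81, [299.8, 121.3]), (0.67, [218.6, 158.5])]
saw [575.5  79.  -17.4]
fence [493.   82.9 105.4]
flipstop [498.3 121.3 116.1]
hinge [535.6  68.7  70.1]
stop_tab [457.5 116.7 193.7]
gauge [502.9 120.3 112.7]
block_mid [ 533.4 -260.5  197.5]
0.95
```

View pics/topc.png

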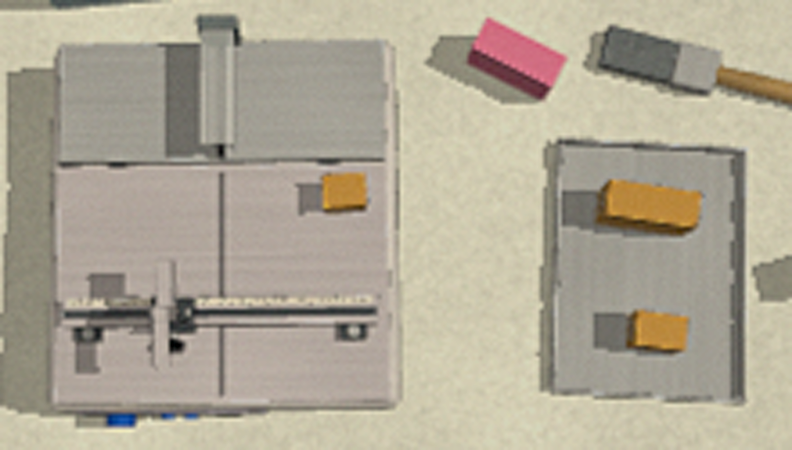

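View pics/sidec.png

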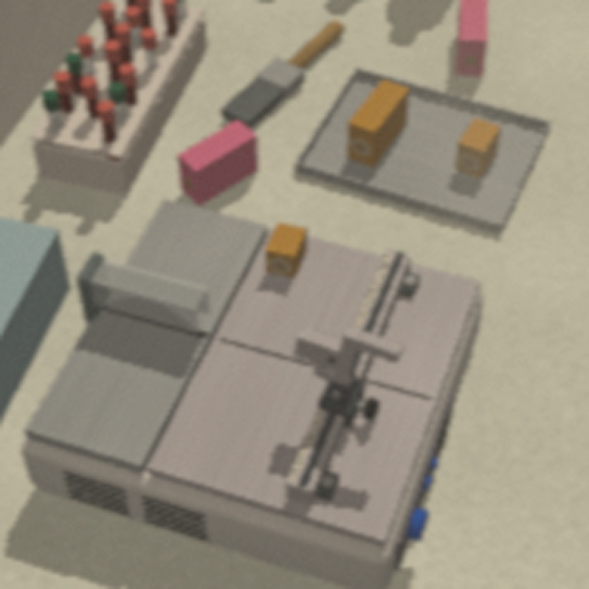

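The leaf is up at about 90°, with its tab towards the robot and its nose towards +x. Amber candidates are tray long (350,187), tray short (352,222) and sled off-cut (265,183). The pink ones at (313,146) and (408,204) are look-alikes. I choose (350,187), because it is amber, long and on the tray. Next I work out rough positions.

```bash
python3 - <<'E'
from h import *
K,E=cam('top')
for n,uv,z in [('saw',(233.4,196.1),0),('fence',(229,217.5),90),('flip',(216,217.4),112),('hinge',(215,214.6),134),('tab',(213.7,227),195),('gauge',(216.1,213.6),90),('block',(350.9,187),29)]:
    print(n,unproj(uv,z,K,E).round(1))
K,E=cam('side')
for n,uv,z in [('saw',(236.8,246.3),0),('fence',(264.5,228.9),90),('flip',(255.4,236.8),112),('hinge',(259.9,231.3),134),('tab',(275.3,221.2),195),('gauge',(256.5,237.4),90),('block',(271,150),29)]:
    print(n,unproj(uv,z,K,E).round(1))
# block top-face rect
im=cv2.imread('pics/top0.png');hsv=cv2.cvtColor(im,cv2.COLOR_BGR2HSV)
m=cv2.inRange(hsv,(10,120,60),(28,255,255))
for c in cv2.findContours(m,cv2.RETR_EXTERNAL,cv2.CHAIN_APPROX_NONE)[0]:
    if cv2.contourArea(c)>40: print(cv2.minAreaRect(c),cv2.contourArea(c))
E
```

```text
saw [574.  78.   0.]
fence [495.   84.3  90. ]
flip [493.4 120.9 112. ]
hinge [499.4 121.2 134. ]
tab [459.  116.9 195. ]
gauge [507.1 123.3  90. ]
block [ 595.5 -299.1   29. ]
saw [569.5  90.    0. ]
fence [495.9  71.7  90. ]
flip [504.6 118.9 112. ]
hinge [494.4 114.4 134. ]
tab [455.6 117.6 195. ]
gauge [506.6 104.6  90. ]
block [ 594.1 -288.1   29. ]
((352.2599792480469, 221.67999267578125), (15.697771072387695, 10.040916442871094), 8.13010311126709) 123.0
((349.75, 187.24998474121094), (27.294322967529297, 12.445079803466797), 8.130102157592773) 284.5
((265.2499694824219, 182.75), (9.475231170654297, 11.596551895141602), 81.8698959350586) 91.5
((457.0345153808594, 173.58621215820312), (24.415372848510742, 23.584918975830078), 4.763641834259033) 321.5
((382.8032531738281, 153.83607482910156), (28.629915237426758, 4.809825897216797), 13.240520477294922) 99.5
((41.5, 176.5), (75.0, 83.0), 90.0) 4900.5
((463.300048828125, 144.60003662109375), (21.913463592529297, 23.25510597229004), 63.43495178222656) 322.0
```

```bash
cat > plan.py <<'E'
import numpy as np, sys
from scipy.spatial.transform import Rotation as R, Slerp
from workcell import sense
def Rdown(yaw, pitch=0):
    # tool x down, tool y at heading yaw (deg) in world; pitch: tilt about tool z.. (deg)
    c,s=np.cos(np.radians(yaw)),np.sin(np.radians(yaw))
    x=np.array([0,0,-1.]);y=np.array([c,s,0]);return np.c_[x,y,np.cross(x,y)]
def plan(wps, start=None, vmax=56, wmax=0.095):
    """wps: list of (pos, Rot 3x3[, n]) ; prints rows"""
    s=sense() if start is None else start
    p,Q=np.array(s['eef_pos']),np.array(s['tcp_rot'])
    rows=[]
    for w in wps:
        tp,tQ=np.array(w[0],float),w[1]
        dR=R.from_matrix(Q.T@tQ).as_rotvec()
        n=max(1,int(np.ceil(np.linalg.norm(tp-p)/vmax-1e-6)),int(np.ceil(np.linalg.norm(dR)/wmax-1e-6)))
        if len(w)>2:n=max(n,w[2])
        for k in range(n):
            m=n-k
            d=Q.T@((tp-p)/m); r=R.from_matrix(Q.T@tQ).as_rotvec()/m
            row=np.round(np.r_[d/60,r/0.1],3)
            rows.append(row.tolist())
            p=p+Q@(row[:3]*60);Q=Q@R.from_rotvec(row[3:]*0.1).as_matrix()
    rows=[[0 if abs(v)<1e-9 else v for v in r] for r in rows]
    for i in range(0,len(rows),12): print(len(rows[i:i+12]),str(rows[i:i+12]).replace(' ',''))
    print('end',p.round(1)); return p,Q
def st():
    s=sense();print('t',round(s['time_s'],2),'p',s['eef_pos'].round(2),'F',s['force'].round(2),'gap',round(s['finger_gap'],3),'yaw',np.degrees(np.arctan2(s['tcp_rot'][1,1],s['tcp_rot'][0,1])).round(2),'down',s['tcp_rot'][:,0].round(4));return s
E
python3 - <<'E'
from plan import *
st()
plan([((420,-280,450),Rdown(-35)),((500,125,450),Rdown(0))])
E
```

```text
t 0.95 p [ 210.67 -588.43  404.74] F [-0.52 -0.11 -0.19] gap 0.997 yaw -70.3 down [ 0.e+00 -1.e-04 -1.e+00]
12 [[-0.108,-0.523,-0.717,-0.88,0,0],[-0.108,-0.458,-0.76,-0.88,0,0],[-0.108,-0.39,-0.797,-0.88,0,0],[-0.108,-0.318,-0.829,-0.88,0,0],[-0.108,-0.244,-0.853,-0.88,0,0],[-0.107,-0.168,-0.872,-0.88,0,0],[-0.108,-0.092,-0.883,-0.881,0,-0.001],[0,-0.347,-0.787,-0.764,0,0],[0,-0.286,-0.811,-0.763,0,0],[0,-0.224,-0.83,-0.764,0,0],[0,-0.16,-0.845,-0.763,0,0],[0,-0.095,-0.855,-0.764,0,0]]
3 [[0,-0.029,-0.859,-0.763,0,0],[0,0.036,-0.859,-0.764,0,0],[0,0.102,-0.855,-0.763,0,0.001]]
end [500. 125. 450.]
```

Emit:
step_arm:
  moves:
    - [[-0.108, -0.523, -0.717, -0.88, 0, 0], [-0.108, -0.458, -0.76, -0.88, 0, 0], [-0.108, -0.39, -0.797, -0.88, 0, 0], [-0.108, -0.318, -0.829, -0.88, 0, 0], [-0.108, -0.244, -0.853, -0.88, 0, 0], [-0.107, -0.168, -0.872, -0.88, 0, 0], [-0.108, -0.092, -0.883, -0.88, 0, 0], [0, -0.347, -0.787, -0.764, 0, 0], [0, -0.286, -0.811, -0.763, 0, 0], [0, -0.224, -0.83, -0.764, 0, 0], [0, -0.16, -0.845, -0.763, 0, 0], [0, -0.095, -0.855, -0.764, 0, 0]]

```text
time_s: 2.45
eef_pos: [470.1, -25.3, 450.3]
tcp_rot: [[0.001, 0.974, -0.225], [-0.0, -0.225, -0.974], [-1.0, 0.001, 0.0]]
force: [0.7, -1.4, -0.0]
finger_gap: 0.999
```

Emit:
step_arm:
  moves:
    - [[0, -0.029, -0.859, -0.763, 0, 0], [0, 0.036, -0.859, -0.764, 0, 0], [0, 0.102, -0.855, -0.763, 0, 0], [0, 0, 0, 0, 0, 0], [0, 0, 0, 0, 0, 0]]

```text
time_s: 3.08
eef_pos: [500.1, 124.7, 449.9]
tcp_rot: [[-0.0, 1.0, -0.001], [-0.0, -0.001, -1.0], [-1.0, -0.0, 0.0]]
force: [-0.2, -0.1, -0.2]
finger_gap: 1.002
```

```bash
python3 - <<'E'
from h import *
from plan import st
s=st(); im=vision.read_camera('wrist'); cv2.imwrite('pics/w1.png',im[:,:,::-1])
for l in ['saw','fence','flipstop','hinge','stop_tab','gauge']:
    r=spotter.pinpoint(l,'wrist')
    print(l,[(round(x['score'],2),np.round(np.array(x['at'])*[512,384],1).tolist()) for x in r[:3]])
np.save('s1.npy',s,allow_pickle=True)
E
```

```text
t 3.08 p [500.05 124.65 449.86] F [-0.16 -0.14 -0.23] gap 1.002 yaw -0.04 down [-3.e-04 -4.e-04 -1.e+00]
saw [(0.73, [297.8, 186.5])]
fence [(0.74, [245.7, 207.3])]
flipstop [(0.76, [240.0, 179.7])]
hinge [(0.93, [241.8, 185.9])]
stop_tab [(0.81, [190.9, 205.5])]
gauge [(0.97, [252.7, 179.8])]
```

View pics/w1.png

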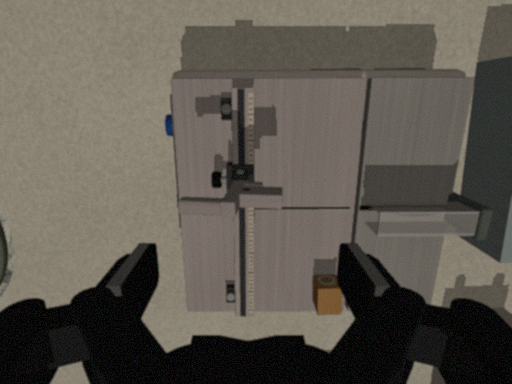

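```bash
python3 - <<'E'
from h import *
a=cv2.imread('pics/w1.png')[:,:,::-1]
a=cv2.convertScaleAbs(a,alpha=1.5)
crop(a,165,60,365,210,4,'pics/w1a.png');crop(a,165,180,365,325,4,'pics/w1b.png')
E
```

```text
(no output)
```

View pics/w1a.png

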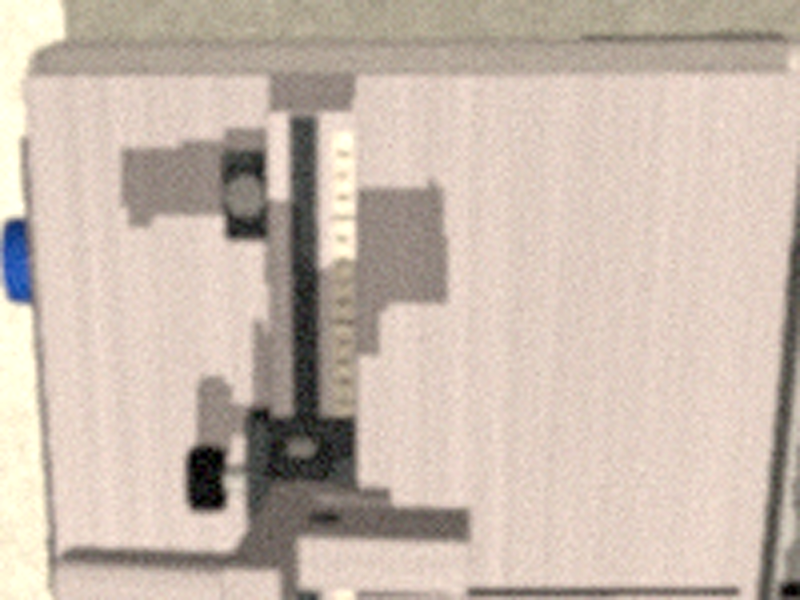

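View pics/w1b.png

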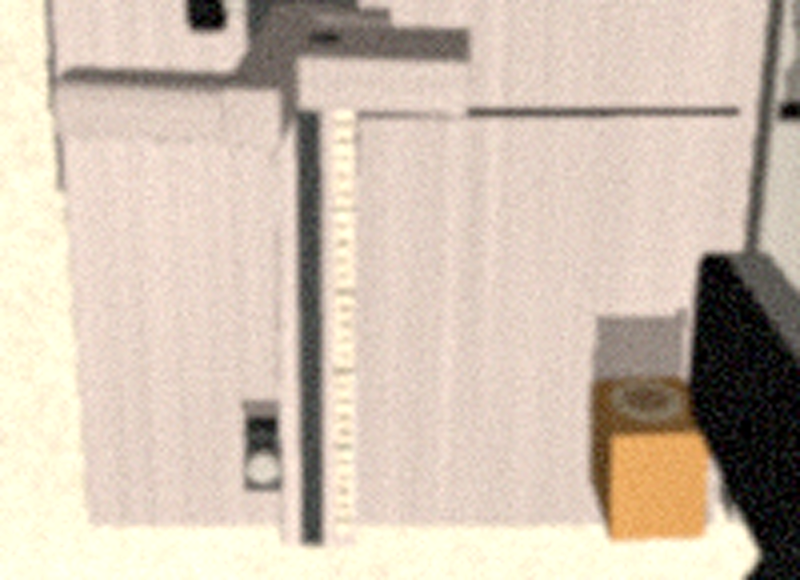

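```bash
python3 - <<'E'
from h import *
s=np.load('s1.npy',allow_pickle=True).item()
K,E=cam('wrist',s)
A=lambda x,y:(165+x/4,60+y/4)
B=lambda x,y:(165+x/4,180+y/4)
for n,uv,z in [('fence face top +y',A(355,118),112),('face mid',A(356,400),112),('face top -y',B(354,543),112),('face mid2',B(355,330),112),
 ('fence back +y',A(268,115),112),('fence back -y',B(284,543),112),
 ('sled corner +y front',A(28,75),90),('sled front -y',B(92,523),90),
 ('carr +y -x',A(247,418),142),('carr +y +x',A(354,418),142),
 ('nose tip +y',B(468,60),175),('nose tip -y',B(468,112),175),('tab end +y',B(58,82),195),('tab end -y',B(65,140),195),('arm right',B(283,92),200),('short_b',B(640,405),120)]:
    print(n,np.round(uv,1),unproj(uv,z,K,E).round(1))
E
```

```text
fence face top +y [253.8  89.5] [505.5 209.4 112. ]
face mid [254. 160.] [506.1 141.1 112. ]
face top -y [253.5 315.8] [506.4 -47.7 112. ]
face mid2 [253.8 262.5] [506.4  23.8 112. ]
fence back +y [232.   88.8] [484.7 210.1 112. ]
fence back -y [236.  315.8] [485.4 -47.7 112. ]
sled corner +y front [172.   78.8] [422.8 220.6  90. ]
sled front -y [188.  310.8] [423.2 -57.7  90. ]
carr +y -x [226.8 164.5] [480.3 142.5 142. ]
carr +y +x [253.5 164.5] [505.  142.5 142. ]
nose tip +y [282. 195.] [528.4 123.2 175. ]
nose tip -y [282. 208.] [528.8 111.6 175. ]
tab end +y [179.5 200.5] [446.8 125.  195. ]
tab end -y [181.2 215. ] [447.4 113.  195. ]
arm right [235.8 203. ] [490.6 124.6 200. ]
short_b [325.  281.2] [586.3   4.7 120. ]
```

The wrist view shows the fence face at x≈506 with yaw≈0.2°. The leaf lies at y≈112–124 with θ≈95°, its tab end at x≈447 and z≈195. I'll close the fingers and go behind the tab.

```bash
python3 - <<'E'
from plan import *
plan([((418,118,430),Rdown(0)),((418,118,352),Rdown(0))])
E
```

```text
4 [[0.167,-0.684,0.055,-0.006,0.001,-0.001],[0.168,-0.684,0.054,-0.006,0,-0.001],[0.65,0,0,0,0,0],[0.65,0,0,0,0,0]]
end [418. 118. 352.]
```

Emit:
step_arm:
  moves:
    - [[0.167, -0.684, 0.055, 0, 0, 0], [0.168, -0.684, 0.054, 0, 0, 0], [0.65, 0, 0, 0, 0, 0], [0.65, 0, 0, 0, 0, 0], [0, 0, 0, 0, 0, 0]]
  fingers: -1

```text
time_s: 4.05
eef_pos: [417.5, 118.2, 350.6]
tcp_rot: [[-0.004, 1.0, 0.0], [-0.001, 0.0, -1.0], [-1.0, -0.004, 0.001]]
force: [-0.3, 0.2, 1.1]
finger_gap: -0.0
```

```bash
python3 - <<'E'
from h import *
from plan import st
s=st(); im=vision.read_camera('wrist'); cv2.imwrite('pics/w2.png',im[:,:,::-1])
E
```

```text
t 4.05 p [417.45 118.18 350.57] F [-0.3   0.16  1.08] gap -0.0 yaw 0.01 down [-3.8e-03 -7.0e-04 -1.0e+00]
```

View pics/w2.png

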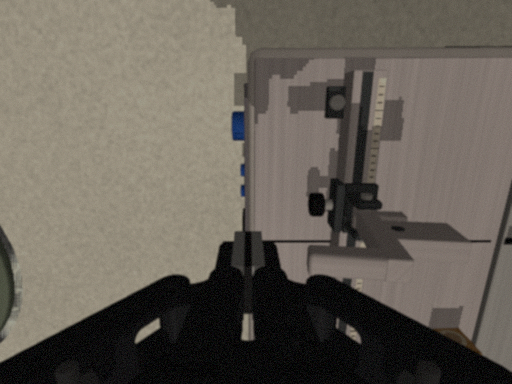

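Emit:
step_arm:
  moves:
    - [[0, 0.12, 0, 0, 0, 0], [0, 0.12, 0, 0, 0, 0], [0, 0.12, 0, 0, 0, 0], [0, 0.12, 0, 0, 0, 0], [0, 0.12, 0, 0, 0, 0]]

```text
time_s: 4.72
eef_pos: [454.5, 118.4, 352.0]
tcp_rot: [[0.0, 1.0, -0.0], [0.0, -0.0, -1.0], [-1.0, 0.0, -0.0]]
force: [-3.1, -0.2, 1.6]
finger_gap: -0.002
```

Emit:
step_arm:
  moves:
    - [[0, 0.14, 0, 0, 0, 0], [0, 0.14, 0, 0, 0, 0], [0, 0.14, 0, 0, 0, 0]]

```text
time_s: 5.1
eef_pos: [479.9, 118.4, 351.9]
tcp_rot: [[0.0, 1.0, -0.0], [0.0, -0.0, -1.0], [-1.0, 0.0, -0.0]]
force: [-1.9, -0.3, 0.8]
finger_gap: -0.002
```

```bash
python3 - <<'E'
from h import *
from plan import st
s=st(); im=vision.read_camera('wrist'); cv2.imwrite('pics/w3.png',im[:,:,::-1])
E
```

```text
t 5.1 p [479.85 118.45 351.9 ] F [-1.94 -0.33  0.83] gap -0.002 yaw -0.01 down [ 1.e-04  1.e-04 -1.e+00]
```

View pics/w3.png

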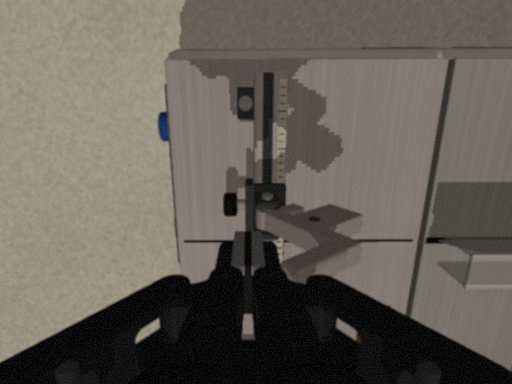

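The leaf is now at about 45° and turning with ~2–3 N. I'll continue.

Emit:
step_arm:
  moves:
    - [[0, 0.14, 0, 0, 0, 0], [0, 0.14, 0, 0, 0, 0], [0, 0.14, 0, 0, 0, 0], [0, 0.14, 0, 0, 0, 0], [0, 0.12, 0, 0, 0, 0], [0, 0.0, 0, 0, 0, 0]]

```text
time_s: 5.9
eef_pos: [520.5, 118.5, 351.9]
tcp_rot: [[0.0, 1.0, -0.0], [0.0, -0.0, -1.0], [-1.0, 0.0, -0.0]]
force: [-0.7, -0.2, 0.6]
finger_gap: 0.002
```

```bash
python3 - <<'E'
from h import *
from plan import st
s=st(); im=vision.read_camera('wrist'); cv2.imwrite('pics/w4.png',im[:,:,::-1])
im=vision.read_camera('side'); crop(im,190,150,330,290,4,'pics/s4.png')
E
```

```text
t 5.9 p [520.52 118.46 351.9 ] F [-0.66 -0.19  0.62] gap 0.002 yaw -0.02 down [ 5.e-04  4.e-04 -1.e+00]
```

View pics/w4.png

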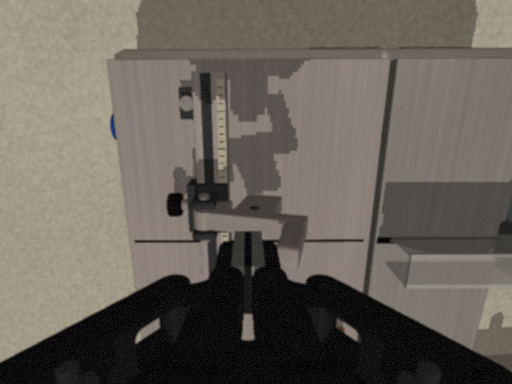

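View pics/s4.png

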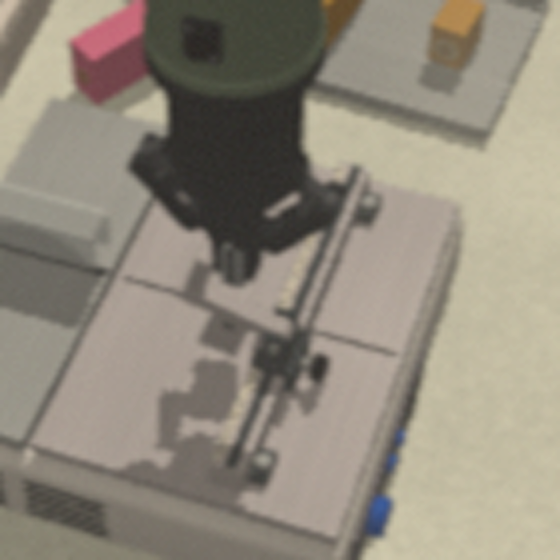

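Emit:
step_arm:
  moves:
    - [[-0.5, -0.05, 0, 0, 0, 0], [0, 0.28, 0, 0, 0, 0], [0, 0.29, 0, 0, 0, 0], [0.2, 0, 0, 0, 0, 0], [0.15, 0, 0, 0, 0, 0], [0, 0, 0, 0, 0, 0]]

```text
time_s: 6.75
eef_pos: [550.6, 118.5, 360.1]
tcp_rot: [[-0.001, 1.0, 0.0], [-0.0, 0.0, -1.0], [-1.0, -0.001, 0.0]]
force: [-0.6, 0.5, 0.2]
finger_gap: 0.007
```

Emit:
step_arm:
  moves:
    - [[0.08, 0, 0, 0, 0, 0], [0.08, 0, 0, 0, 0, 0], [0, 0, 0, 0, 0, 0]]

```text
time_s: 7.12
eef_pos: [551.0, 118.4, 350.9]
tcp_rot: [[-0.001, 1.0, -0.0], [-0.0, -0.0, -1.0], [-1.0, -0.001, 0.0]]
force: [-0.1, 0.1, 0.4]
finger_gap: -0.002
```

Emit:
step_arm:
  moves:
    - [[0.03, 0, 0, 0, 0, 0], [0.03, 0, 0, 0, 0, 0], [0, 0, 0, 0, 0, 0]]

```text
time_s: 7.5
eef_pos: [551.1, 118.4, 347.5]
tcp_rot: [[-0.0, 1.0, -0.0], [-0.0, -0.0, -1.0], [-1.0, -0.0, 0.0]]
force: [0.3, -0.0, -0.3]
finger_gap: -0.002
```

```bash
python3 - <<'E'
from h import *
from plan import st
s=st(); im=vision.read_camera('wrist'); cv2.imwrite('pics/w5.png',im[:,:,::-1])
E
```

```text
t 7.5 p [551.1  118.42 347.55] F [ 0.33 -0.   -0.35] gap -0.002 yaw -0.01 down [-4.e-04 -1.e-04 -1.e+00]
```

View pics/w5.png

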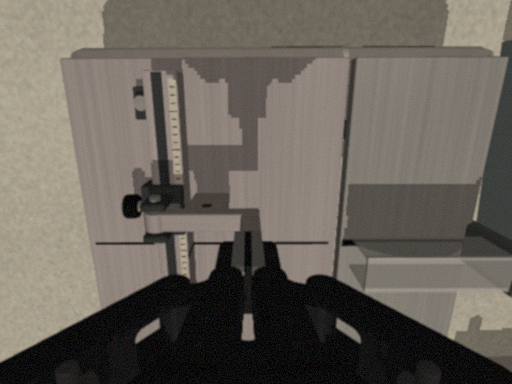

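Emit:
step_arm:
  moves:
    - [[0.02, 0, 0, 0, 0, 0], [0.015, 0, 0, 0, 0, 0], [0, 0, 0, 0, 0, 0]]

```text
time_s: 7.92
eef_pos: [551.4, 118.5, 346.6]
tcp_rot: [[0.001, 1.0, -0.0], [-0.0, -0.0, -1.0], [-1.0, 0.001, 0.0]]
force: [-2.8, -2.0, 17.6]
finger_gap: 0.0
```

Emit:
step_arm:
  moves:
    - [[0.015, 0, 0, 0, 0, 0], [0.01, 0, 0, 0, 0, 0], [0, 0, 0, 0, 0, 0]]

```text
time_s: 8.3
eef_pos: [551.6, 118.6, 346.0]
tcp_rot: [[0.003, 1.0, -0.001], [-0.0, -0.001, -1.0], [-1.0, 0.003, 0.0]]
force: [-4.9, -3.2, 30.4]
finger_gap: -0.0
```

That pressed too hard: 17.6 N, then 30 N down on the tab at its end stop, because I sent the second step without reading the first. I'm backing off now, and from here I'll do contact steps one at a time.

Emit:
step_arm:
  moves:
    - [[-0.3, 0, 0, 0, 0, 0], [-0.6, 0, 0, 0, 0, 0], [-0.8, 0, 0, 0, 0, 0], [-0.3, 0, 0.6, 0, 0, 0], [0, 0, 0.4, 0, 0, 0], [0, 0, 0, 0, 0, 0]]
  fingers: 1

```text
time_s: 9.05
eef_pos: [551.1, 56.7, 464.4]
tcp_rot: [[0.0, 1.0, -0.003], [-0.001, -0.003, -1.0], [-1.0, 0.0, 0.001]]
force: [-1.5, 0.7, 0.1]
finger_gap: 1.001
```

```bash
python3 - <<'E'
from h import *
from plan import st
s=st(); im=vision.read_camera('wrist'); cv2.imwrite('pics/w6.png',im[:,:,::-1]);np.save('s6.npy',s,allow_pickle=True)
a=cv2.convertScaleAbs(im,alpha=1.5)
crop(a,90,30,290,180,4,'pics/w6a.png')
E
```

```text
t 9.05 p [551.15  56.7  464.4 ] F [-1.48  0.71  0.07] gap 1.001 yaw -0.17 down [ 1.e-04 -7.e-04 -1.e+00]
```

View pics/w6.png

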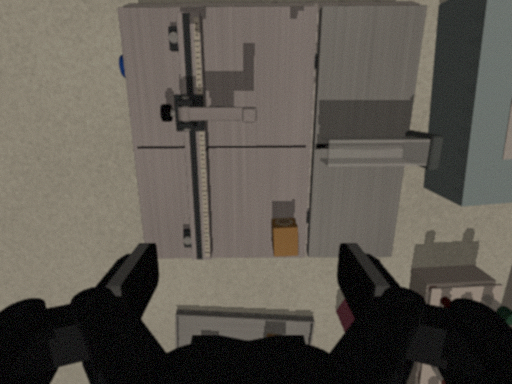

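The leaf is lying down in front of the fence: arm at (205–255,114), tab at (250,114). Next I refine the gauge position from a crop.

```bash
python3 - <<'E'
from h import *
a=cv2.imread('pics/w6.png')[:,:,::-1]
a=cv2.convertScaleAbs(a,alpha=1.4)
crop(a,150,80,280,150,6,'pics/w6a.png')
s=np.load('s6.npy',allow_pickle=True).item();K,E=cam('wrist',s)
yaw=np.radians(.2);gx,gy=506.2,112.3
def G(p): 
    p=np.array(p,float);return np.array([gx+p[0]*np.cos(yaw)-p[1]*np.sin(yaw),gy+p[0]*np.sin(yaw)+p[1]*np.cos(yaw),90+p[2]])
for n,p in [('tab top -y near',(40,0,84)),('tab top -y far',(52,0,84)),('tab top +y far',(52,12,84)),('tab +y near',(40,12,84)),('arm -y at fence',(0,0,50)),('arm -y at tab',(40,0,50)),('fence top face',(0,-30,22)),('fence -y end',(0,-159,22))]:
    q=proj(G(p),K,E)[0];print(n,q.round(1),((q-[150,80])*6).round(0))
E
```

```text
tab top -y near [241.9 124. ] [551. 264.]
tab top -y far [256.3 123.9] [638. 263.]
tab top +y far [256.3 109. ] [638. 174.]
tab +y near [241.7 109.1] [550. 174.]
arm -y at fence [200.1 121.6] [301. 250.]
arm -y at tab [242.6 121.3] [555. 248.]
fence top face [205.5 148.9] [333. 414.]
fence -y end [210.6 258.1] [ 363. 1069.]
```

View pics/w6a.png

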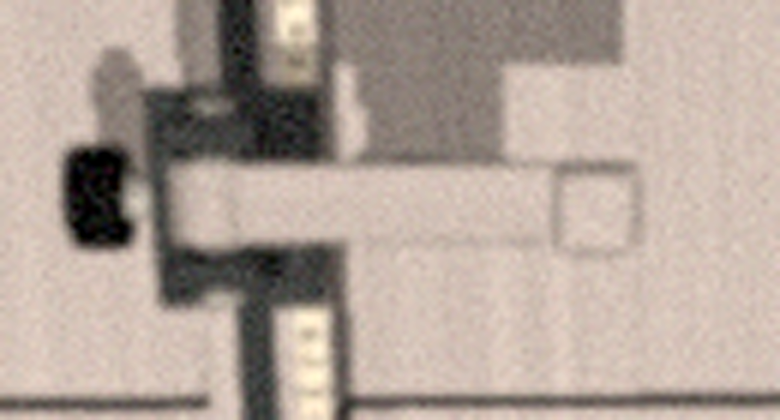

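```bash
python3 - <<'E'
from plan import *
plan([((590,-255,420),Rdown(0))])
E
```

```text
6 [[0.123,0.109,0.869,-0.002,0,0],[0.123,0.109,0.869,-0.002,0,0],[0.123,0.109,0.87,-0.003,0,0],[0.123,0.109,0.869,-0.002,0,0],[0.123,0.109,0.87,-0.003,0,0],[0.123,0.108,0.869,-0.002,0,0.001]]
end [ 590. -255.  420.]
```

Emit:
step_arm:
  moves:
    - [[0.123, 0.109, 0.869, -0.005, 0, 0], [0.123, 0.109, 0.869, -0.005, 0, 0], [0.123, 0.109, 0.87, -0.005, 0, 0], [0.123, 0.109, 0.87, -0.005, 0, 0], [0.123, 0.109, 0.87, -0.005, 0, 0], [0.123, 0.108, 0.87, -0.005, 0, 0], [0, 0, 0, 0, 0, 0], [0, 0, 0, 0, 0, 0]]

```text
time_s: 10.1
eef_pos: [591.1, -253.4, 419.5]
tcp_rot: [[-0.0, 1.0, 0.004], [0.001, 0.004, -1.0], [-1.0, -0.0, -0.001]]
force: [0.3, 0.5, -0.6]
finger_gap: 0.999
```

```bash
python3 - <<'E'
from h import *
from plan import st
s=st(); im=vision.read_camera('wrist'); cv2.imwrite('pics/w7.png',im[:,:,::-1]);np.save('s7.npy',s,allow_pickle=True)
r=spotter.pinpoint('block_mid','wrist')
print([(round(x['score'],2),np.round(np.array(x['at'])*[512,384],1).tolist()) for x in r[:3]])
K,E=cam('wrist',s)
hsv=cv2.cvtColor(im,cv2.COLOR_RGB2HSV);m=cv2.inRange(hsv,(10,110,40),(28,255,255))
for c in cv2.findContours(m,cv2.RETR_EXTERNAL,cv2.CHAIN_APPROX_NONE)[0]:
    if cv2.contourArea(c)>200: print(cv2.boundingRect(c))
a=cv2.convertScaleAbs(im,alpha=1.3)
crop(a,160,120,340,270,4.4,'pics/w7a.png')
E
```

```text
t 10.1 p [ 591.07 -253.39  419.51] F [ 0.32  0.49 -0.64] gap 0.999 yaw 0.22 down [-3.0e-04  1.3e-03 -1.0e+00]
[(0.92, [248.8, 193.5]), (0.86, [367.7, 99.6]), (0.57, [209.3, 316.8])]
(314, 244, 26, 59)
(144, 176, 33, 44)
(231, 159, 37, 76)
```

View pics/w7.png

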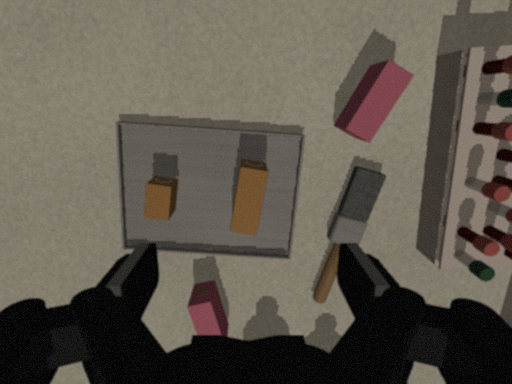

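View pics/w7a.png

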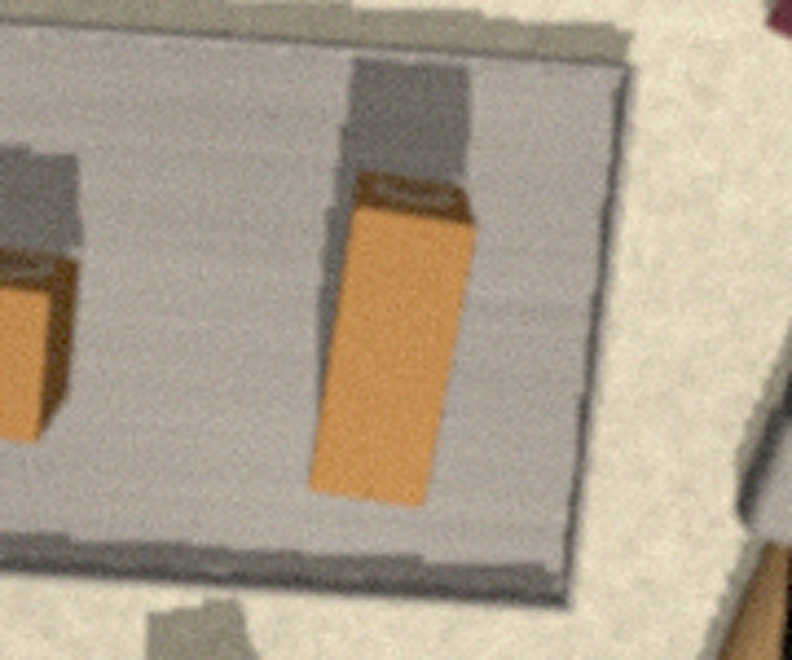

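The crop confirms the long amber block, at (249,198) px. I read its top-face corners from the crop.

```bash
python3 - <<'E'
from h import *
s=np.load('s7.npy',allow_pickle=True).item();K,E=cam('wrist',s)
P=np.array([unproj((160+x/4.4,120+y/4.4),55,K,E) for x,y in [(356,205),(475,228),(424,507),(310,490)]])
print(P.round(1));c=P.mean(0);print('c',c.round(1))
l1=P[0]-P[3];l2=P[1]-P[2];w=P[1]-P[0];w2=P[2]-P[3]
print(*[np.linalg.norm(v).round(1) for v in (l1,l2,w,w2)])
d=(l1+l2);print('yaw of y axis', np.degrees(np.arctan2(d[1],d[0]))-90)
d=(w+w2);print('yaw of x', np.degrees(np.arctan2(d[1],d[0])))
E
```

```text
[[ 583.1 -248.9   55. ]
 [ 613.4 -254.7   55. ]
 [ 601.3 -332.2   55. ]
 [ 570.4 -327.4   55. ]]
c [ 592.  -290.8   55. ]
79.5 78.5 30.9 31.3
yaw of y axis -9.014654341044377
yaw of x -9.960681796235114
```

```bash
python3 - <<'E'
from plan import *
plan([((592,-290.8,310),Rdown(-9.2)),((592,-290.8,203),Rdown(-9.2),3)])
E
```

```text
6 [[0.611,0.004,0.211,0.552,-0.002,-0.001],[0.611,0.015,0.21,0.552,-0.002,-0.001],[0.612,0.027,0.209,0.551,-0.002,0],[0.594,0,0,0,0,0],[0.594,0,0,0,0,0],[0.595,0,0,0,0,0]]
end [ 592.  -290.8  203. ]
```

Emit:
step_arm:
  moves:
    - [[0.61, 0.004, 0.211, 0.552, 0, 0], [0.611, 0.015, 0.21, 0.552, 0, 0], [0.612, 0.027, 0.209, 0.551, 0, 0], [0.5, 0, 0, 0, 0, 0], [0.5, 0, 0, 0, 0, 0], [0, 0, 0, 0, 0, 0]]
  fingers: 0.45

```text
time_s: 10.95
eef_pos: [591.3, -291.2, 248.4]
tcp_rot: [[-0.003, 0.987, -0.16], [0.002, -0.16, -0.987], [-1.0, -0.003, -0.001]]
force: [-1.1, 0.2, 1.6]
finger_gap: 0.727
```

```bash
python3 - <<'E'
from h import *
from plan import *
s=st(); im=vision.read_camera('wrist'); cv2.imwrite('pics/w8.png',im[:,:,::-1])
plan([((592,-290.8,203),Rdown(-9.2),3)])
E
```

```text
t 10.95 p [ 591.3  -291.15  248.38] F [-1.1   0.15  1.57] gap 0.727 yaw -9.23 down [-0.0027  0.0017 -1.    ]
3 [[0.261,0.001,-0.004,-0.003,-0.002,0.002],[0.262,0,-0.004,-0.003,-0.002,0.002],[0.261,0.001,-0.005,-0.003,-0.002,0.002]]
end [ 592.  -290.8  203. ]
```

View pics/w8.png

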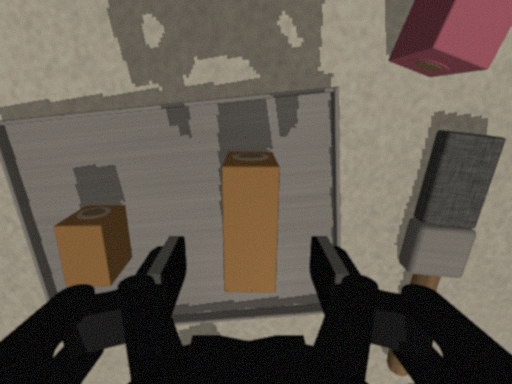

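The block sits centred and aligned between the jaws, at (250,225). I descend and grip.

Emit:
step_arm:
  moves:
    - [[0.26, 0, 0, 0, 0, 0], [0.26, 0, 0, 0, 0, 0], [0.25, 0, 0, 0, 0, 0], [0, 0, 0, 0, 0, 0]]

```text
time_s: 11.5
eef_pos: [591.1, -292.3, 202.2]
tcp_rot: [[-0.002, 0.987, -0.162], [0.001, -0.162, -0.987], [-1.0, -0.002, -0.001]]
force: [0.2, 1.0, 1.7]
finger_gap: 0.728
```

Emit:
step_arm:
  moves:
    - [[0, 0, 0, 0, 0, 0], [0, 0, 0, 0, 0, 0], [0, 0, 0, 0, 0, 0], [0, 0, 0, 0, 0, 0]]
  fingers: -1

```text
time_s: 12.0
eef_pos: [591.7, -292.6, 204.4]
tcp_rot: [[0.001, 0.987, -0.162], [-0.0, -0.162, -0.987], [-1.0, 0.001, 0.0]]
force: [-1.0, 0.5, 6.5]
finger_gap: 0.36
```

```bash
python3 - <<'E'
from h import *
from plan import *
s=st(); im=vision.read_camera('wrist'); cv2.imwrite('pics/w9.png',im[:,:,::-1])
E
```

```text
t 12.0 p [ 591.75 -292.62  204.37] F [-0.97  0.49  6.48] gap 0.36 yaw -9.32 down [ 1.1e-03 -5.0e-04 -1.0e+00]
```

View pics/w9.png

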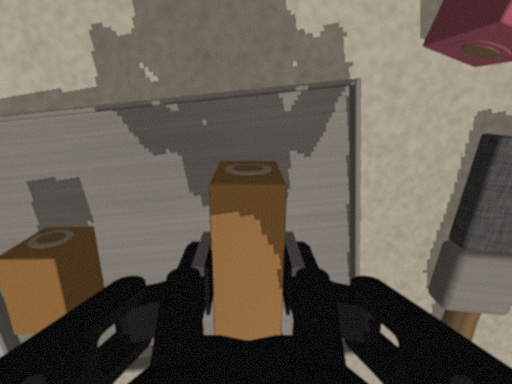

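Gripped, with gap 0.36 ≈ 31 mm. Now I lift and carry it over.

```bash
python3 - <<'E'
from plan import *
plan([((592,-292,290),Rdown(-9.2)),((575,-180,370),Rdown(-6)),((527,58,350),Rdown(0.2)),((527,58,310),Rdown(0.2))])
E
```

```text
11 [[-0.714,0.002,-0.005,-0.011,0.002,-0.006],[-0.713,0.002,-0.006,-0.012,0.001,-0.005],[-0.445,-0.193,-0.599,-0.186,0,0],[-0.444,-0.181,-0.603,-0.186,0,0],[-0.445,-0.17,-0.606,-0.186,0,0],[0.067,-0.242,-0.772,-0.216,0,0],[0.067,-0.225,-0.777,-0.217,0,0],[0.066,-0.209,-0.782,-0.216,0,0],[0.067,-0.192,-0.786,-0.217,0,0],[0.066,-0.174,-0.791,-0.216,0,0],[0.667,0,0,0,0,0]]
end [527.  58. 310.]
```

Emit:
step_arm:
  moves:
    - [[-0.714, 0.002, -0.005, -0.01, 0, 0], [-0.713, 0.002, -0.006, -0.01, 0, 0], [-0.445, -0.193, -0.599, -0.186, 0, 0], [-0.444, -0.181, -0.603, -0.186, 0, 0], [-0.445, -0.17, -0.606, -0.186, 0, 0], [0.067, -0.242, -0.772, -0.216, 0, 0], [0.067, -0.225, -0.777, -0.217, 0, 0], [0.066, -0.209, -0.782, -0.216, 0, 0], [0.067, -0.192, -0.786, -0.217, 0, 0], [0.066, -0.174, -0.791, -0.216, 0, 0], [0, 0, 0, 0, 0, 0], [0, 0, 0, 0, 0, 0]]

```text
time_s: 13.55
eef_pos: [526.9, 57.7, 349.4]
tcp_rot: [[-0.0, 1.0, 0.003], [-0.0, 0.003, -1.0], [-1.0, -0.0, 0.0]]
force: [0.2, -1.3, -1.8]
finger_gap: 0.364
```

```bash
python3 - <<'E'
from h import *
from plan import *
s=st(); im=vision.read_camera('wrist'); cv2.imwrite('pics/w10.png',im[:,:,::-1]);np.save('s10.npy',s,allow_pickle=True)
im=vision.read_camera('side'); crop(im,190,150,330,290,4,'pics/s10.png')
E
```

```text
t 13.55 p [526.92  57.66 349.37] F [ 0.24 -1.29 -1.8 ] gap 0.364 yaw 0.18 down [-0.e+00 -5.e-04 -1.e+00]
```

View pics/w10.png

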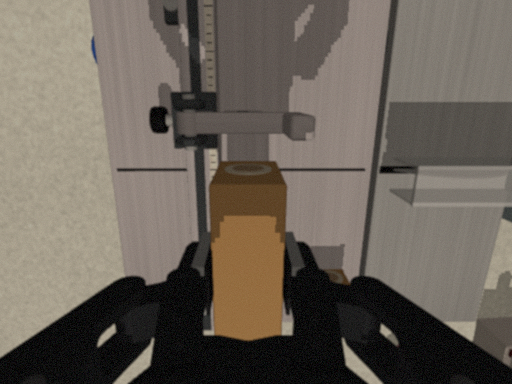

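View pics/s10.png

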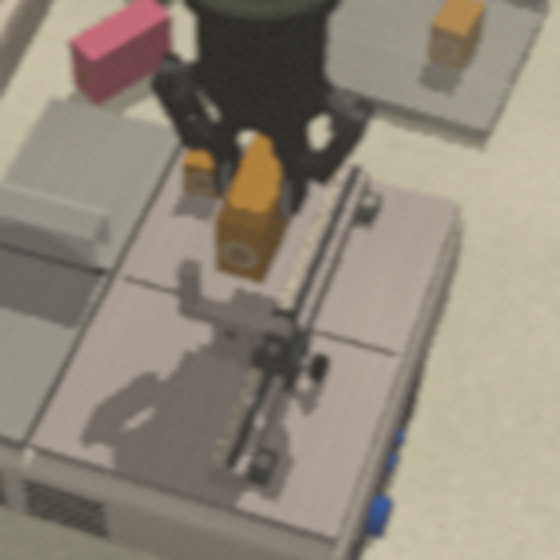

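```bash
python3 - <<'E'
from h import *
im=cv2.imread('pics/w10.png')[:,:,::-1]
crop(cv2.convertScaleAbs(im,alpha=1.5),190,140,310,240,6,'pics/w10a.png')
s=np.load('s10.npy',allow_pickle=True).item();K,E=cam('wrist',s)
for uv,z in [((211,184),200),((287,184),200),((220,162),148),((279,162),148)]: print(unproj(uv,z,K,E).round(1))
E
```

```text
[511.6  99.7 200. ]
[542.3  99.8 200. ]
[510.7  98.5 148. ]
[544.3  98.6 148. ]
```

View pics/w10a.png

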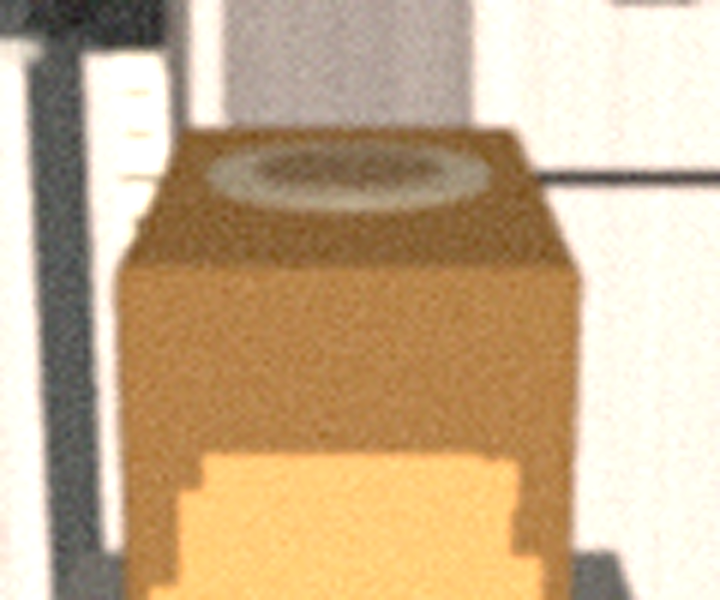

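The block is aligned, about 5 mm clear of the fence and about 14 mm short of the nose. I lower it.

Emit:
step_arm:
  moves:
    - [[0.4, 0, 0, 0, 0, 0], [0.3, 0, 0, 0, 0, 0], [0.15, 0, 0, 0, 0, 0], [0, 0, 0, 0, 0, 0]]

```text
time_s: 14.15
eef_pos: [526.9, 57.9, 297.9]
tcp_rot: [[-0.001, 1.0, 0.003], [-0.0, 0.003, -1.0], [-1.0, -0.001, 0.0]]
force: [-0.8, -1.2, -1.5]
finger_gap: 0.359
```

Emit:
step_arm:
  moves:
    - [[0.03, 0, 0, 0, 0, 0], [0.015, 0, 0, 0, 0, 0], [0, 0, 0, 0, 0, 0]]

```text
time_s: 14.52
eef_pos: [526.9, 58.1, 295.8]
tcp_rot: [[0.0, 1.0, 0.003], [0.0, 0.003, -1.0], [-1.0, 0.0, -0.0]]
force: [-0.4, 0.4, -1.9]
finger_gap: 0.362
```

Emit:
step_arm:
  moves:
    - [[0.02, 0, 0, 0, 0, 0], [0.02, 0, 0, 0, 0, 0], [0, 0, 0, 0, 0, 0]]

```text
time_s: 14.9
eef_pos: [526.9, 58.1, 293.1]
tcp_rot: [[-0.0, 1.0, 0.003], [-0.0, 0.003, -1.0], [-1.0, -0.0, 0.0]]
force: [0.1, 0.2, -2.1]
finger_gap: 0.358
```

Emit:
step_arm:
  moves:
    - [[0.02, 0, 0, 0, 0, 0], [0, 0, 0, 0, 0, 0]]

```text
time_s: 15.15
eef_pos: [526.9, 58.1, 291.9]
tcp_rot: [[-0.0, 1.0, 0.003], [0.0, 0.003, -1.0], [-1.0, -0.0, -0.0]]
force: [-0.1, 0.0, -1.3]
finger_gap: 0.365
```

Emit:
step_arm:
  moves:
    - [[0.01, 0, 0, 0, 0, 0], [0, 0, 0, 0, 0, 0]]

```text
time_s: 15.4
eef_pos: [526.9, 58.1, 291.4]
tcp_rot: [[-0.0, 1.0, 0.003], [0.0, 0.003, -1.0], [-1.0, -0.0, -0.0]]
force: [-0.8, -0.9, -1.8]
finger_gap: 0.366
```

Emit:
step_arm:
  moves:
    - [[0.01, 0, 0, 0, 0, 0], [0, 0, 0, 0, 0, 0]]

```text
time_s: 15.65
eef_pos: [526.9, 58.2, 291.3]
tcp_rot: [[0.0, 1.0, 0.003], [-0.0, 0.003, -1.0], [-1.0, 0.0, 0.0]]
force: [-4.0, -0.6, 9.2]
finger_gap: 0.363
```

Emit:
step_arm:
  moves:
    - [[0.01, 0, 0, 0, 0, 0], [0, 0, 0, 0, 0, 0]]

```text
time_s: 15.9
eef_pos: [526.9, 58.2, 291.3]
tcp_rot: [[0.001, 1.0, 0.003], [-0.001, 0.003, -1.0], [-1.0, 0.001, 0.001]]
force: [-6.7, -3.4, 21.9]
finger_gap: 0.359
```

Contact with the sled at TCP z=291.3, as expected, and stiffness is ~20 N/mm. I unload the vertical force, then creep towards the fence.

Emit:
step_arm:
  moves:
    - [[-0.016, 0, 0, 0, 0, 0], [0, -0.04, 0, 0, 0, 0], [0, 0, 0, 0, 0, 0]]

```text
time_s: 16.27
eef_pos: [524.5, 58.1, 291.3]
tcp_rot: [[0.0, 1.0, 0.003], [0.0, 0.003, -1.0], [-1.0, 0.0, -0.0]]
force: [1.2, -0.2, 4.5]
finger_gap: 0.361
```

Emit:
step_arm:
  moves:
    - [[-0.003, -0.015, 0, 0, 0, 0], [0, 0, 0, 0, 0, 0]]

```text
time_s: 16.52
eef_pos: [523.5, 58.1, 291.3]
tcp_rot: [[-0.0, 1.0, 0.003], [0.0, 0.003, -1.0], [-1.0, -0.0, -0.0]]
force: [-0.1, -0.8, 2.4]
finger_gap: 0.366
```

Emit:
step_arm:
  moves:
    - [[0, -0.008, 0, 0, 0, 0], [0, 0, 0, 0, 0, 0]]

```text
time_s: 16.77
eef_pos: [523.1, 58.1, 291.3]
tcp_rot: [[-0.0, 1.0, 0.003], [0.0, 0.003, -1.0], [-1.0, -0.0, -0.0]]
force: [1.4, 0.4, 0.6]
finger_gap: 0.364
```

Emit:
step_arm:
  moves:
    - [[0, -0.005, 0, 0, 0, 0], [0, 0, 0, 0, 0, 0]]

```text
time_s: 17.02
eef_pos: [522.8, 58.1, 291.3]
tcp_rot: [[-0.0, 1.0, 0.003], [-0.0, 0.003, -1.0], [-1.0, -0.0, 0.0]]
force: [0.9, 0.4, 0.5]
finger_gap: 0.364
```

Emit:
step_arm:
  moves:
    - [[0, -0.005, 0, 0, 0, 0], [0, 0, 0, 0, 0, 0]]

```text
time_s: 17.27
eef_pos: [522.6, 58.1, 291.3]
tcp_rot: [[0.0, 1.0, 0.003], [0.0, 0.003, -1.0], [-1.0, 0.0, -0.0]]
force: [2.4, 1.2, -2.0]
finger_gap: 0.362
```

Emit:
step_arm:
  moves:
    - [[0, -0.004, 0, 0, 0, 0], [0, 0, 0, 0, 0, 0]]

```text
time_s: 17.52
eef_pos: [522.5, 58.0, 291.4]
tcp_rot: [[0.001, 1.0, 0.003], [0.0, 0.003, -1.0], [-1.0, 0.001, -0.0]]
force: [4.6, -0.0, -2.7]
finger_gap: 0.367
```

The fence contact is felt at TCP x=522.5, with ~4 N. I slide along the fence towards the nose.

Emit:
step_arm:
  moves:
    - [[0, 0.002, -0.05, 0, 0, 0], [0, 0, -0.05, 0, 0, 0], [0, 0, 0, 0, 0, 0]]

```text
time_s: 17.9
eef_pos: [522.5, 64.4, 291.5]
tcp_rot: [[0.0, 1.0, 0.004], [0.0, 0.004, -1.0], [-1.0, 0.0, -0.0]]
force: [6.2, 0.5, -1.8]
finger_gap: 0.36
```

Emit:
step_arm:
  moves:
    - [[0, 0.003, -0.04, 0, 0, 0], [0, 0, -0.02, 0, 0, 0], [0, 0, 0, 0, 0, 0]]

```text
time_s: 18.27
eef_pos: [522.6, 67.8, 291.4]
tcp_rot: [[0.0, 1.0, 0.003], [0.0, 0.003, -1.0], [-1.0, 0.0, -0.0]]
force: [4.6, -0.4, -0.9]
finger_gap: 0.363
```

Emit:
step_arm:
  moves:
    - [[0, 0, -0.01, 0, 0, 0], [0, 0, -0.01, 0, 0, 0], [0, 0, 0, 0, 0, 0]]

```text
time_s: 18.65
eef_pos: [522.6, 68.8, 291.4]
tcp_rot: [[0.0, 1.0, 0.003], [-0.0, 0.003, -1.0], [-1.0, 0.0, 0.0]]
force: [5.4, -1.4, -1.2]
finger_gap: 0.369
```

Emit:
step_arm:
  moves:
    - [[0, 0, -0.008, 0, 0, 0], [0, 0, 0, 0, 0, 0]]

```text
time_s: 18.9
eef_pos: [522.5, 69.3, 291.4]
tcp_rot: [[0.0, 1.0, 0.003], [-0.0, 0.003, -1.0], [-1.0, 0.0, 0.0]]
force: [3.4, -2.2, -1.8]
finger_gap: 0.365
```

Emit:
step_arm:
  moves:
    - [[0, 0, -0.007, 0, 0, 0], [0, 0, 0, 0, 0, 0]]

```text
time_s: 19.15
eef_pos: [522.6, 69.7, 291.4]
tcp_rot: [[0.0, 1.0, 0.003], [-0.0, 0.003, -1.0], [-1.0, 0.0, 0.0]]
force: [5.0, -2.1, -1.8]
finger_gap: 0.363
```

Emit:
step_arm:
  moves:
    - [[0, 0, -0.007, 0, 0, 0], [0, 0, 0, 0, 0, 0]]

```text
time_s: 19.4
eef_pos: [522.6, 70.1, 291.4]
tcp_rot: [[0.0, 1.0, 0.003], [-0.0, 0.003, -1.0], [-1.0, 0.0, 0.0]]
force: [4.0, -2.0, -1.5]
finger_gap: 0.363
```

Emit:
step_arm:
  moves:
    - [[0, 0, -0.007, 0, 0, 0], [0, 0, 0, 0, 0, 0]]

```text
time_s: 19.65
eef_pos: [522.5, 70.5, 291.4]
tcp_rot: [[0.0, 1.0, 0.003], [-0.0, 0.003, -1.0], [-1.0, 0.0, 0.0]]
force: [4.6, -2.0, -0.8]
finger_gap: 0.363
```

Emit:
step_arm:
  moves:
    - [[0, 0, -0.007, 0, 0, 0], [0, 0, 0, 0, 0, 0]]

```text
time_s: 19.9
eef_pos: [522.5, 70.9, 291.4]
tcp_rot: [[0.0, 1.0, 0.003], [-0.0, 0.003, -1.0], [-1.0, 0.0, 0.0]]
force: [3.9, -2.7, -0.4]
finger_gap: 0.36
```

```bash
python3 - <<'E'
from h import *
from plan import *
s=st(); im=vision.read_camera('wrist'); crop(cv2.convertScaleAbs(im,alpha=1.4),190,90,330,210,5,'pics/w11.png')
E
```

```text
t 19.9 p [522.54  70.92 291.38] F [ 3.93 -2.69 -0.37] gap 0.36 yaw 0.18 down [ 0.e+00 -2.e-04 -1.e+00]
```

View pics/w11.png

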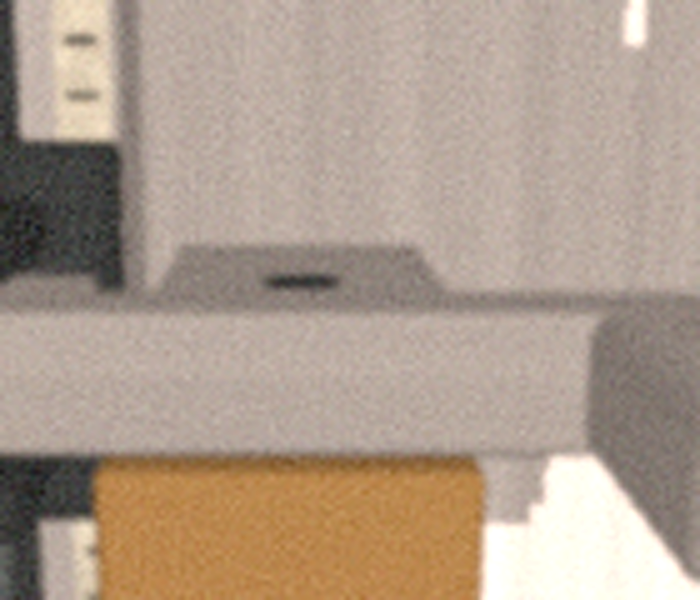

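The block's end is right at the arm's edge (row ~460 in the crop). I continue in fine steps.

Emit:
step_arm:
  moves:
    - [[0, 0, -0.005, 0, 0, 0], [0, 0, 0, 0, 0, 0]]

```text
time_s: 20.2
eef_pos: [522.5, 71.2, 291.4]
tcp_rot: [[0.0, 1.0, 0.003], [-0.0, 0.003, -1.0], [-1.0, 0.0, 0.0]]
force: [4.7, -2.5, -1.0]
finger_gap: 0.365
```

Emit:
step_arm:
  moves:
    - [[0, 0, -0.006, 0, 0, 0], [0, 0, 0, 0, 0, 0]]

```text
time_s: 20.45
eef_pos: [522.6, 71.6, 291.4]
tcp_rot: [[0.0, 1.0, 0.003], [-0.0, 0.003, -1.0], [-1.0, 0.0, 0.0]]
force: [4.8, -1.8, -0.9]
finger_gap: 0.358
```

Emit:
step_arm:
  moves:
    - [[0, 0, -0.006, 0, 0, 0], [0, 0, 0, 0, 0, 0]]

```text
time_s: 20.7
eef_pos: [522.6, 71.7, 291.4]
tcp_rot: [[0.0, 1.0, 0.003], [-0.001, 0.003, -1.0], [-1.0, 0.0, 0.001]]
force: [4.6, -3.7, -0.5]
finger_gap: 0.359
```

Emit:
step_arm:
  moves:
    - [[0, 0, -0.003, 0, 0, 0], [0, 0, 0, 0, 0, 0]]

```text
time_s: 20.95
eef_pos: [522.6, 71.7, 291.4]
tcp_rot: [[-0.0, 1.0, 0.003], [-0.001, 0.003, -1.0], [-1.0, -0.0, 0.001]]
force: [4.8, -4.8, 0.2]
finger_gap: 0.36
```

Nose contact: y motion stops at 71.7 and the force is ~3 N above sliding friction (4.8 total). I release and lift.

Emit:
step_arm:
  moves:
    - [[0, 0, 0, 0, 0, 0], [0, 0, 0, 0, 0, 0], [0, 0, 0, 0, 0, 0]]
  fingers: 0.15

```text
time_s: 21.32
eef_pos: [522.3, 72.4, 291.3]
tcp_rot: [[-0.0, 1.0, 0.003], [0.0, 0.003, -1.0], [-1.0, -0.0, -0.0]]
force: [0.7, 0.8, -0.5]
finger_gap: 0.573
```

Emit:
step_arm:
  moves:
    - [[-0.2, 0, 0, 0, 0, 0], [-0.6, 0, 0, 0, 0, 0], [-0.8, 0, 0, 0, 0, 0], [-0.6, 0, 0.3, 0, 0, 0], [0, 0, 0, 0, 0, 0]]

```text
time_s: 21.95
eef_pos: [522.9, 53.4, 426.5]
tcp_rot: [[0.005, 1.0, 0.002], [-0.0, 0.002, -1.0], [-1.0, 0.005, 0.0]]
force: [0.9, 0.6, -0.2]
finger_gap: 0.575
```

```bash
python3 - <<'E'
from h import *
from plan import *
s=st(); im=vision.read_camera('wrist');np.save('s12.npy',s,allow_pickle=True);cv2.imwrite('pics/w12f.png',im[:,:,::-1]); crop(cv2.convertScaleAbs(im,alpha=1.4),170,60,330,210,4,'pics/w12.png')
E
```

```text
t 21.95 p [522.85  53.4  426.45] F [ 0.95  0.55 -0.16] gap 0.575 yaw 0.09 down [ 4.6e-03 -2.0e-04 -1.0e+00]
```

View pics/w12.png

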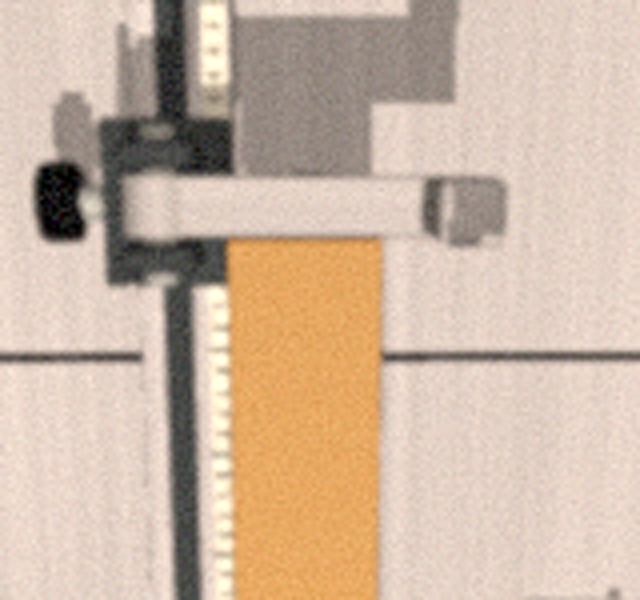

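View pics/w12f.png

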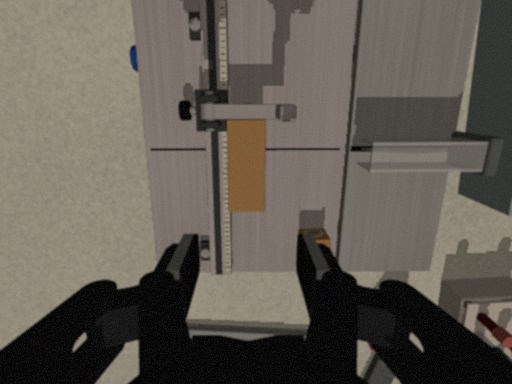

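The block is up against the fence and nose, at (247,165) px. I check flushness quantitatively.

```bash
python3 - <<'E'
from h import *
s=np.load('s12.npy',allow_pickle=True).item();K,E=cam('wrist',s)
im=cv2.imread('pics/w12f.png').astype(float)
hsv=cv2.cvtColor(im.astype(np.uint8),cv2.COLOR_BGR2HSV)
S=cv2.GaussianBlur(im[:,:,2]-im[:,:,0],(3,3),0)  # amber-ness
def edges(row):
    r=S[row,215:285];th=(r.max()+15)/2;i=np.where(r>th)[0];a,b=i[0],i[-1]
    L=a-1+(th-r[a-1])/(r[a]-r[a-1]);R=b+(r[b]-th)/(r[b]-r[b+1]);return 215+L,215+R
Ls=[];Rs=[]
for row in range(124,206,3):
    l,r=edges(row);Ls.append(unproj((l,row),142,K,E));Rs.append(unproj((r,row),142,K,E))
for n,A in (('L',Ls),('R',Rs)):
    A=np.array(A);p=np.polyfit(A[:,1],A[:,0],1);print(n,'x at y=72',np.polyval(p,72).round(2),'yaw deg',np.degrees(-p[0]).round(3),'res',(A[:,0]-np.polyval(p,A[:,1])).std().round(2))
# fence strip black/white: left black slot right edge
g=im.mean(2)
F=[]
for row in range(150,262,4):
    r=g[row,200:230]; d=np.gradient(cv2.GaussianBlur(r[None],(3,1),0)[0]); k=np.argmax(d[5:25])+5
    q=d[k-1:k+2]; off=(q[0]-q[2])/(2*(q[0]-2*q[1]+q[2])+1e-9)
    F.append(unproj((200+k+off,row),112,K,E))
F=np.array(F);ok=np.abs(F[:,0]-np.median(F[:,0]))<2;p=np.polyfit(F[ok,1],F[ok,0],1);print('fence slot yaw',np.degrees(-p[0]).round(3),ok.sum(),np.median(F[:,0]))
for col in (235,245,258):
    c=S[180:230,col];th=(c.max()+15)/2;b=np.where(c>th)[0][-1];R=180+b+(c[b]-th)/(c[b]-c[b+1]);print('rear end',unproj((col,R),142,K,E).round(2))
E
```

```text
L x at y=72 506.46 yaw deg 0.053 res 0.04
R x at y=72 537.99 yaw deg 0.169 res 0.04
fence slot yaw 0.183 26 496.4513201101033
rear end [512.61  34.12 142.  ]
rear end [521.47  34.1  142.  ]
rear end [533.    34.17 142.  ]
```

The block's x and yaw match the fence: 506.5 mm, and 0.11° against 0.18° for the fence. Next is the flip up. I approach the front of the tab with shut fingers.

```bash
python3 - <<'E'
from plan import *
plan([((586,121,420),Rdown(0.2)),((586,121,337),Rdown(0.2))])
E
```

```text
4 [[0.041,0.53,-0.558,-0.007,0.001,-0.011],[0.04,0.531,-0.559,-0.007,0,-0.011],[0.692,0,0,0,0,0],[0.692,0,0,0,0,0]]
end [586. 121. 337.]
```

Emit:
step_arm:
  moves:
    - [[0.04, 0.53, -0.558, 0, 0, 0], [0.04, 0.53, -0.559, 0, 0, 0], [0.35, 0, 0, 0, 0, 0], [0.65, 0, 0, 0, 0, 0], [0.385, 0, 0, 0, 0, 0], [0, 0, 0, 0, 0, 0]]
  fingers: -1

```text
time_s: 22.75
eef_pos: [585.3, 121.8, 333.5]
tcp_rot: [[-0.004, 1.0, 0.004], [-0.0, 0.004, -1.0], [-1.0, -0.004, 0.0]]
force: [-0.2, -0.5, 0.3]
finger_gap: -0.0
```

```bash
python3 - <<'E'
from h import *
from plan import *
s=st(); im=vision.read_camera('wrist');cv2.imwrite('pics/w13.png',im[:,:,::-1])
E
```

```text
t 22.75 p [585.27 121.82 333.51] F [-0.17 -0.55  0.3 ] gap -0.0 yaw 0.24 down [-3.9e-03 -4.0e-04 -1.0e+00]
```

View pics/w13.png

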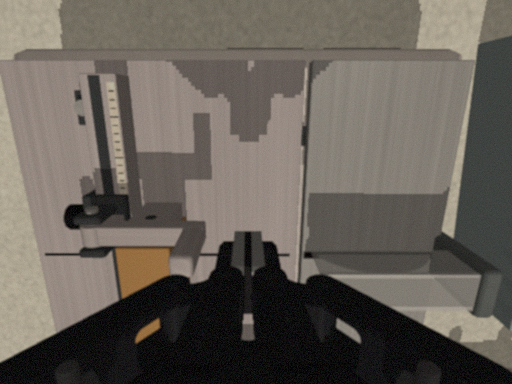

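Emit:
step_arm:
  moves:
    - [[0, -0.1, 0, 0, 0, 0], [0, -0.05, 0, 0, 0, 0], [0, 0, 0, 0, 0, 0]]

```text
time_s: 23.18
eef_pos: [576.8, 121.5, 336.1]
tcp_rot: [[0.001, 1.0, 0.003], [0.0, 0.003, -1.0], [-1.0, 0.001, -0.0]]
force: [0.3, 0.1, -0.2]
finger_gap: 0.002
```

Emit:
step_arm:
  moves:
    - [[0, -0.03, 0, 0, 0, 0], [0, 0, 0, 0, 0, 0]]

```text
time_s: 23.42
eef_pos: [575.1, 121.4, 335.6]
tcp_rot: [[0.0, 1.0, 0.003], [0.0, 0.003, -1.0], [-1.0, 0.0, -0.0]]
force: [0.3, -0.3, -0.1]
finger_gap: 0.002
```

Emit:
step_arm:
  moves:
    - [[0, -0.03, 0, 0, 0, 0], [0, 0, 0, 0, 0, 0]]

```text
time_s: 23.68
eef_pos: [573.3, 121.5, 335.4]
tcp_rot: [[-0.0, 1.0, 0.003], [0.0, 0.003, -1.0], [-1.0, -0.0, -0.0]]
force: [-0.3, -0.4, 0.9]
finger_gap: -0.004
```

Emit:
step_arm:
  moves:
    - [[0, -0.03, 0, 0, 0, 0], [0, 0, 0, 0, 0, 0]]

```text
time_s: 23.92
eef_pos: [571.7, 121.4, 335.6]
tcp_rot: [[0.001, 1.0, 0.003], [0.0, 0.003, -1.0], [-1.0, 0.001, -0.0]]
force: [1.1, 0.5, -0.2]
finger_gap: 0.001
```

Emit:
step_arm:
  moves:
    - [[0, -0.03, 0, 0, 0, 0], [0, 0, 0, 0, 0, 0]]

```text
time_s: 24.18
eef_pos: [570.5, 121.4, 336.1]
tcp_rot: [[0.003, 1.0, 0.003], [0.001, 0.003, -1.0], [-1.0, 0.003, -0.001]]
force: [7.2, -0.1, 2.4]
finger_gap: -0.005
```

Emit:
step_arm:
  moves:
    - [[0, -0.03, 0, 0, 0, 0], [0, 0, 0, 0, 0, 0]]

```text
time_s: 24.42
eef_pos: [569.4, 121.4, 336.7]
tcp_rot: [[0.005, 1.0, 0.003], [0.001, 0.003, -1.0], [-1.0, 0.005, -0.001]]
force: [13.0, -0.5, 5.9]
finger_gap: 0.002
```

The push jams at 13 N: my push was straight back, while the tab's face needs to rise, so friction locks it. I ease off and follow the hinge's arc instead, going up and back.

```bash
python3 - <<'E'
import numpy as np
th=np.radians(np.arange(0,101,5));P=np.c_[66*np.cos(th)-30*np.sin(th),66*np.sin(th)+30*np.cos(th)]
d=np.diff(P,axis=0)/60
for a,r in zip(np.arange(0,100,5),d): print(a,'toolx',-r[1].round(3),'tooly',r[0].round(3))
E
```

```text
0 toolx -0.094 tooly -0.048
5 toolx -0.089 tooly -0.056
10 toolx -0.084 tooly -0.063
15 toolx -0.078 tooly -0.07
20 toolx -0.072 tooly -0.077
25 toolx -0.065 tooly -0.083
30 toolx -0.057 tooly -0.088
35 toolx -0.05 tooly -0.093
40 toolx -0.041 tooly -0.097
45 toolx -0.033 tooly -0.1
50 toolx -0.024 tooly -0.103
55 toolx -0.015 tooly -0.104
60 toolx -0.006 tooly -0.105
65 toolx 0.004 tooly -0.105
70 toolx 0.013 tooly -0.105
75 toolx 0.022 tooly -0.103
80 toolx 0.031 tooly -0.101
85 toolx 0.039 tooly -0.098
90 toolx 0.048 tooly -0.094
95 toolx 0.056 tooly -0.089
```

Emit:
step_arm:
  moves:
    - [[0, 0.012, 0, 0, 0, 0], [-0.04, -0.018, 0, 0, 0, 0], [-0.05, -0.024, 0, 0, 0, 0]]

```text
time_s: 24.8
eef_pos: [566.9, 121.4, 341.6]
tcp_rot: [[0.003, 1.0, 0.003], [0.001, 0.003, -1.0], [-1.0, 0.003, -0.001]]
force: [5.6, -0.3, 2.4]
finger_gap: 0.002
```

Emit:
step_arm:
  moves:
    - [[-0.088, -0.055, 0, 0, 0, 0], [-0.084, -0.063, 0, 0, 0, 0], [-0.078, -0.07, 0, 0, 0, 0]]

```text
time_s: 25.18
eef_pos: [554.5, 121.4, 356.0]
tcp_rot: [[-0.0, 1.0, 0.003], [-0.0, 0.003, -1.0], [-1.0, -0.0, 0.0]]
force: [2.3, 0.1, -0.5]
finger_gap: 0.002
```

```bash
python3 - <<'E'
from h import *
from plan import *
s=st(); im=vision.read_camera('wrist');cv2.imwrite('pics/w14.png',im[:,:,::-1])
E
```

```text
t 25.18 p [554.51 121.38 356.03] F [ 2.31  0.14 -0.49] gap 0.002 yaw 0.19 down [-3.e-04 -1.e-04 -1.e+00]
```

View pics/w14.png

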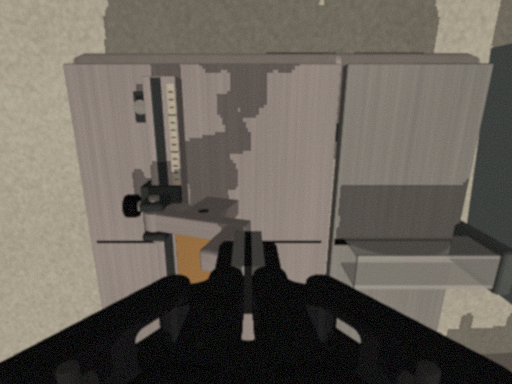

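The leaf is now turning up at ~2 N, to about 20°. I carry on along the arc.

Emit:
step_arm:
  moves:
    - [[-0.072, -0.077, 0, 0, 0, 0], [-0.065, -0.083, 0, 0, 0, 0], [-0.057, -0.088, 0, 0, 0, 0], [-0.05, -0.093, 0, 0, 0, 0], [-0.041, -0.097, 0, 0, 0, 0]]

```text
time_s: 25.85
eef_pos: [528.3, 121.3, 373.2]
tcp_rot: [[0.0, 1.0, 0.003], [0.0, 0.003, -1.0], [-1.0, 0.0, -0.0]]
force: [3.2, 0.3, 2.4]
finger_gap: 0.0
```

```bash
python3 - <<'E'
from h import *
from plan import *
s=st(); im=vision.read_camera('wrist');cv2.imwrite('pics/w15.png',im[:,:,::-1])
E
```

```text
t 25.85 p [528.27 121.29 373.25] F [3.22 0.27 2.4 ] gap 0.0 yaw 0.19 down [ 4.e-04  1.e-04 -1.e+00]
```

View pics/w15.png

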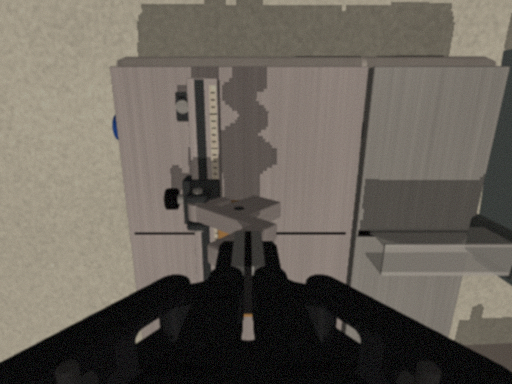

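Emit:
step_arm:
  moves:
    - [[-0.033, -0.1, 0, 0, 0, 0], [-0.024, -0.103, 0, 0, 0, 0], [-0.015, -0.104, 0, 0, 0, 0], [-0.006, -0.105, 0, 0, 0, 0], [0.004, -0.105, 0, 0, 0, 0]]

```text
time_s: 26.52
eef_pos: [497.8, 121.3, 378.7]
tcp_rot: [[0.003, 1.0, 0.003], [0.0, 0.003, -1.0], [-1.0, 0.003, -0.0]]
force: [2.7, -1.7, 24.4]
finger_gap: 0.0
```

Fz is 24 N, which is too much. I lift a little and look.

Emit:
step_arm:
  moves:
    - [[-0.05, 0, 0, 0, 0, 0], [0, 0, 0, 0, 0, 0]]

```text
time_s: 26.78
eef_pos: [497.2, 121.1, 380.4]
tcp_rot: [[-0.001, 1.0, 0.003], [-0.0, 0.003, -1.0], [-1.0, -0.001, 0.0]]
force: [0.1, -0.1, -0.3]
finger_gap: 0.002
```

```bash
python3 - <<'E'
from h import *
from plan import *
s=st(); im=vision.read_camera('wrist');cv2.imwrite('pics/w16.png',im[:,:,::-1])
im=vision.read_camera('side'); crop(cv2.convertScaleAbs(im,alpha=1.4),200,170,320,290,5,'pics/s16.png')
E
```

```text
t 26.77 p [497.22 121.15 380.38] F [ 0.1  -0.09 -0.28] gap 0.002 yaw 0.19 down [-6.e-04 -2.e-04 -1.e+00]
```

View pics/w16.png

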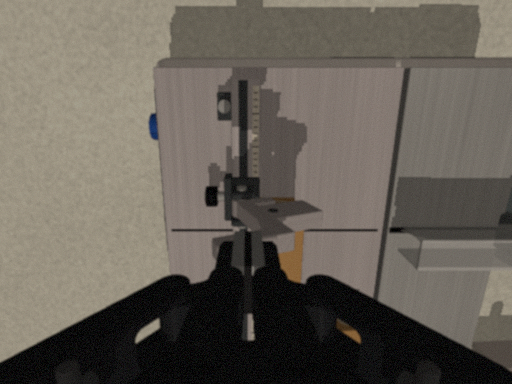

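View pics/s16.png

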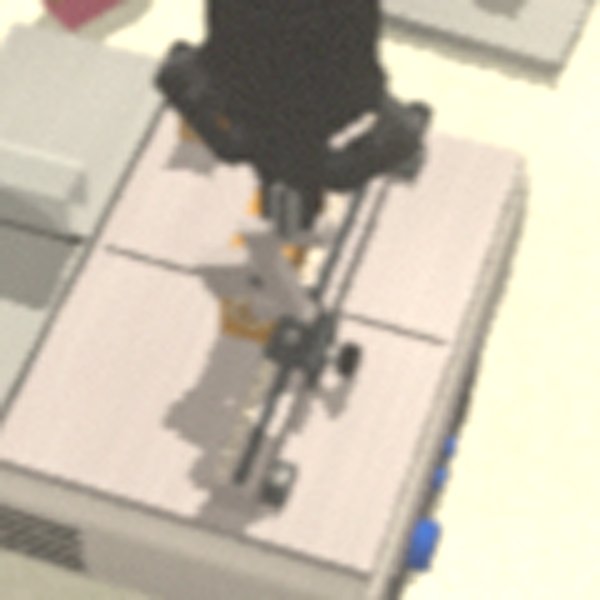

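```bash
python3 - <<'E'
from h import *
from plan import *
s=st();K,E=cam('wrist',s)
im=cv2.imread('pics/w16.png')[:,:,::-1]
crop(cv2.convertScaleAbs(im,alpha=1.6),200,160,340,290,5,'pics/w16a.png')
# predicted: block corners, leaf at angles
gx,gy=506.4,114.0;hx,hz=492.4,134
for n,p in [('end top near fence',(gx,gy,142)),('end top far',(gx+32,gy,142)),('end bottom far',(gx+32,gy,90))]: print(n,((proj(p,K,E)[0]-[200,160])*5).round())
for th in (45,50,55,60,65,70):
    c,q=np.cos(np.radians(th)),np.sin(np.radians(th))
    f=lambda x,z,y:((proj((hx+x*c-z*q,y,hz+x*q+z*c),K,E)[0]-[200,160])*5).round()
    print(th,'nose tip far +y',f(44,-41,gy+12),'-y',f(44,-41,gy),'elbow',f(66,-6,gy+12),'nose inner',f(18,-41,gy+12),'tab corner',f(66,40,gy+12),f(54,40,gy+12))
E
```

```text
t 26.88 p [497.32 121.15 380.1 ] F [-0.93  0.17 -1.2 ] gap 0.002 yaw 0.19 down [-9.e-04 -1.e-04 -1.e+00]
end top near fence [304. 287.]
end top far [524. 288.]
end bottom far [472. 181.]
45 nose tip far +y [617. 198.] -y [611. 274.] elbow [620. 300.] nose inner [474. 161.] tab corner [376. 419.] [290. 383.]
50 nose tip far +y [623. 209.] -y [616. 287.] elbow [596. 313.] nose inner [485. 168.] tab corner [311. 425.] [235. 385.]
55 nose tip far +y [625. 221.] -y [619. 300.] elbow [567. 326.] nose inner [495. 175.] tab corner [245. 428.] [180. 385.]
60 nose tip far +y [625. 233.] -y [618. 314.] elbow [533. 338.] nose inner [503. 183.] tab corner [178. 428.] [125. 384.]
65 nose tip far +y [620. 245.] -y [614. 327.] elbow [495. 349.] nose inner [509. 191.] tab corner [111. 426.] [ 72. 380.]
70 nose tip far +y [613. 257.] -y [606. 341.] elbow [453. 358.] nose inner [513. 199.] tab corner [ 46. 421.] [ 21. 374.]
```

View pics/w16a.png

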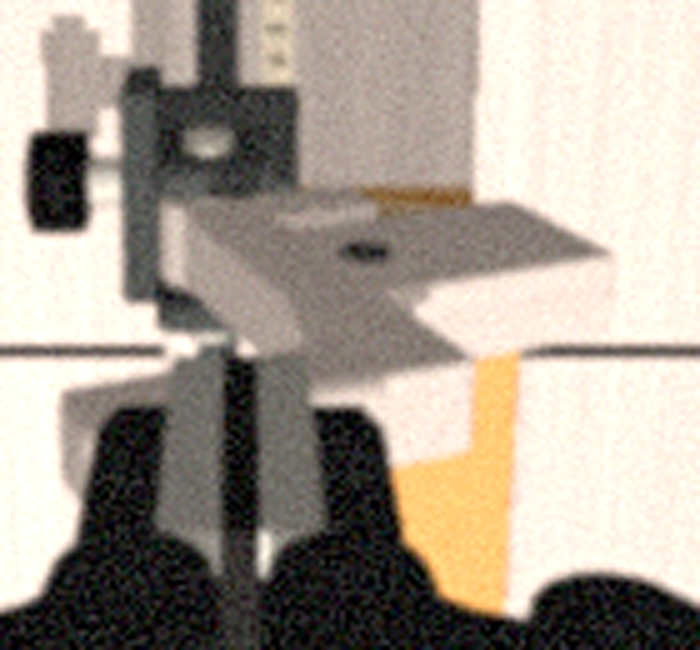

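The leaf stands at ~67° and the block's end hasn't moved. The fingertip was wedging on the tab's upper face. I'll push the leaf's elbow from the +x side instead, just above the nose, where it can't jam.

Emit:
step_arm:
  moves:
    - [[-0.25, 0, 0, 0, 0, 0], [0, 0.4, 0, 0, 0, 0], [0, 0.42, 0, 0, 0, 0], [0.3, 0, 0, 0, 0, 0], [0.3, 0, 0, 0, 0, 0], [0, 0, 0, 0, 0, 0]]

```text
time_s: 27.62
eef_pos: [545.9, 121.2, 358.0]
tcp_rot: [[-0.003, 1.0, 0.004], [-0.001, 0.004, -1.0], [-1.0, -0.003, 0.001]]
force: [0.2, 0.1, -0.4]
finger_gap: -0.001
```

```bash
python3 - <<'E'
from h import *
from plan import *
s=st(); im=vision.read_camera('wrist');cv2.imwrite('pics/w17.png',im[:,:,::-1])
E
```

```text
t 27.62 p [545.91 121.23 357.99] F [ 0.16  0.11 -0.4 ] gap -0.001 yaw 0.21 down [-2.8e-03 -7.0e-04 -1.0e+00]
```

View pics/w17.png

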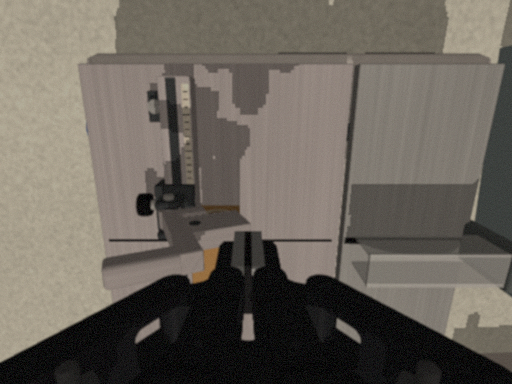

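Emit:
step_arm:
  moves:
    - [[-0.01, -0.08, 0, 0, 0, 0], [0, -0.08, 0, 0, 0, 0], [0, -0.05, 0, 0, 0, 0]]

```text
time_s: 28.05
eef_pos: [533.8, 121.3, 360.4]
tcp_rot: [[0.0, 1.0, 0.003], [-0.0, 0.003, -1.0], [-1.0, 0.0, 0.0]]
force: [0.7, -0.3, -0.4]
finger_gap: 0.001
```

Emit:
step_arm:
  moves:
    - [[0, -0.06, 0, 0, 0, 0], [0, -0.06, 0, 0, 0, 0]]

```text
time_s: 28.3
eef_pos: [527.8, 121.3, 361.2]
tcp_rot: [[0.004, 1.0, 0.003], [0.001, 0.003, -1.0], [-1.0, 0.004, -0.001]]
force: [8.4, -1.0, 16.1]
finger_gap: -0.004
```

Emit:
step_arm:
  moves:
    - [[0, 0.15, 0, 0, 0, 0], [0.16, 0.02, 0, 0, 0, 0], [0, 0, 0, 0, 0, 0]]

```text
time_s: 28.68
eef_pos: [536.8, 121.2, 349.2]
tcp_rot: [[-0.002, 1.0, 0.003], [-0.0, 0.003, -1.0], [-1.0, -0.002, 0.0]]
force: [0.4, 0.7, -0.3]
finger_gap: -0.003
```

```bash
python3 - <<'E'
from h import *
from plan import *
s=st(); im=vision.read_camera('wrist');cv2.imwrite('pics/w18.png',im[:,:,::-1]);K,E=cam('wrist',s)
crop(cv2.convertScaleAbs(im,alpha=1.6),120,180,260,310,5,'pics/w18a.png')
gx,gy=506.4,114.0;hx,hz=492.4,134
for th in (60,65,70,75):
    c,q=np.cos(np.radians(th)),np.sin(np.radians(th))
    f=lambda x,z,y:((proj((hx+x*c-z*q,y,hz+x*q+z*c),K,E)[0]-[120,180])*5).round()
    print(th,'nose tip far +y',f(44,-41,gy+12),'-y',f(44,-41,gy),'elbow',f(66,-6,gy+12),'tab corner',f(66,40,gy+12),f(54,40,gy+12))
E
```

```text
t 28.68 p [536.79 121.2  349.21] F [ 0.42  0.69 -0.31] gap -0.003 yaw 0.19 down [-2.e-03 -3.e-04 -1.e+00]
60 nose tip far +y [756. 218.] -y [753. 311.] elbow [580. 366.] tab corner [ 76. 501.] [ 49. 433.]
65 nose tip far +y [744. 235.] -y [741. 330.] elbow [527. 382.] tab corner [ -5. 497.] [-13. 428.]
70 nose tip far +y [727. 252.] -y [725. 349.] elbow [469. 396.] tab corner [-82. 490.] [-70. 419.]
75 nose tip far +y [705. 269.] -y [704. 368.] elbow [407. 408.] tab corner [-152.  479.] [-122.  408.]
```

View pics/w18a.png

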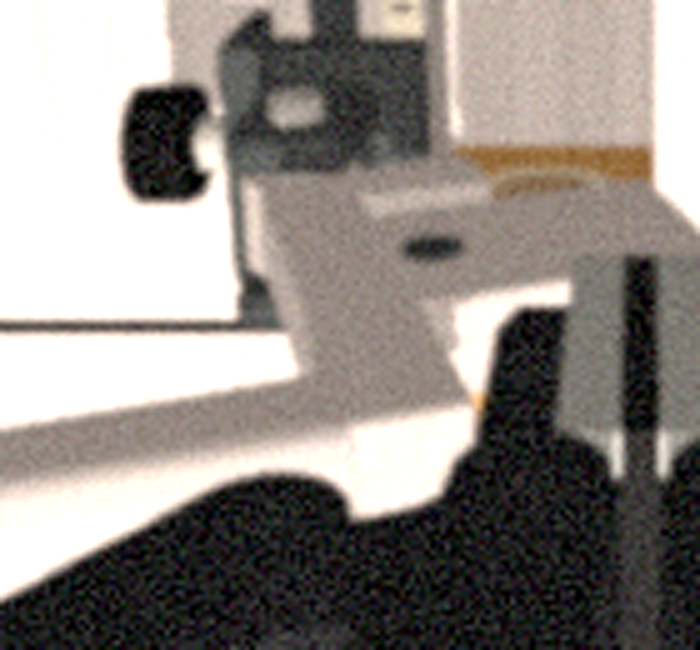

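Emit:
step_arm:
  moves:
    - [[0, -0.05, 0, 0, 0, 0], [0, -0.05, 0, 0, 0, 0]]

```text
time_s: 28.98
eef_pos: [531.2, 121.3, 350.8]
tcp_rot: [[0.001, 1.0, 0.003], [0.0, 0.003, -1.0], [-1.0, 0.001, -0.0]]
force: [3.5, 0.3, 0.3]
finger_gap: 0.003
```

Now there is a clean horizontal push at 3.5 N. I continue, rising slightly.

Emit:
step_arm:
  moves:
    - [[-0.01, -0.06, 0, 0, 0, 0], [-0.01, -0.06, 0, 0, 0, 0]]

```text
time_s: 29.22
eef_pos: [523.7, 121.3, 351.8]
tcp_rot: [[0.0, 1.0, 0.003], [0.0, 0.003, -1.0], [-1.0, 0.0, -0.0]]
force: [2.6, 0.7, 1.8]
finger_gap: 0.005
```

Emit:
step_arm:
  moves:
    - [[-0.015, -0.06, 0, 0, 0, 0], [-0.015, -0.06, 0, 0, 0, 0]]

```text
time_s: 29.48
eef_pos: [516.4, 121.3, 353.4]
tcp_rot: [[-0.0, 1.0, 0.003], [-0.0, 0.003, -1.0], [-1.0, -0.0, 0.0]]
force: [2.0, 0.6, -0.4]
finger_gap: 0.001
```

Emit:
step_arm:
  moves:
    - [[-0.02, -0.06, 0, 0, 0, 0], [-0.02, -0.06, 0, 0, 0, 0]]

```text
time_s: 29.72
eef_pos: [509.3, 121.2, 355.8]
tcp_rot: [[-0.0, 1.0, 0.003], [-0.0, 0.003, -1.0], [-1.0, -0.0, 0.0]]
force: [2.2, 0.9, -0.0]
finger_gap: -0.003
```

```bash
python3 - <<'E'
from h import *
from plan import *
s=st(); im=vision.read_camera('wrist');cv2.imwrite('pics/w19.png',im[:,:,::-1])
E
```

```text
t 29.73 p [509.26 121.16 355.78] F [ 2.22  0.88 -0.01] gap -0.003 yaw 0.19 down [-3.e-04 -1.e-04 -1.e+00]
```

View pics/w19.png

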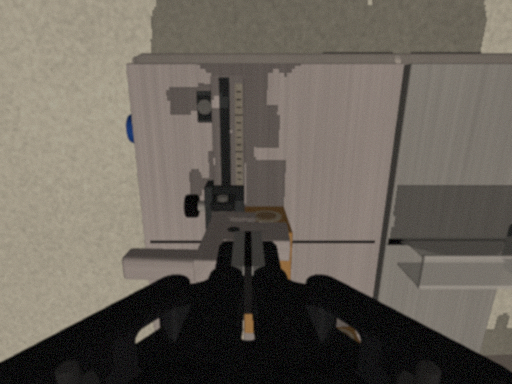

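Emit:
step_arm:
  moves:
    - [[-0.01, -0.06, 0, 0, 0, 0], [-0.01, -0.06, 0, 0, 0, 0]]

```text
time_s: 30.02
eef_pos: [502.2, 121.2, 357.0]
tcp_rot: [[-0.0, 1.0, 0.003], [0.0, 0.003, -1.0], [-1.0, -0.0, -0.0]]
force: [1.6, -0.0, -1.1]
finger_gap: 0.004
```

Emit:
step_arm:
  moves:
    - [[0, 0.15, 0, 0, 0, 0], [-0.4, 0.2, 0, 0, 0, 0], [-0.8, 0, 0.3, 0, 0, 0], [0, 0, 0.6, 0, 0, 0], [0, 0, 0.25, 0, 0, 0], [0, 0, 0, 0, 0, 0], [0, 0, 0, 0, 0, 0]]

```text
time_s: 30.9
eef_pos: [523.7, 53.3, 428.7]
tcp_rot: [[-0.001, 1.0, 0.004], [0.001, 0.004, -1.0], [-1.0, -0.001, -0.001]]
force: [-0.0, 1.2, 0.4]
finger_gap: -0.007
```

```bash
cat > chk.py <<'E'
from h import *
from plan import *
import sys
n=sys.argv[1]
s=st(); rgb=vision.read_camera('wrist');cv2.imwrite(f'pics/{n}.png',rgb[:,:,::-1]);K,E=cam('wrist',s)
crop(cv2.convertScaleAbs(rgb,alpha=1.4),150,40,330,220,3.3,f'pics/{n}a.png')
im=rgb[:,:,::-1].astype(float);S=cv2.GaussianBlur(im[:,:,2]-im[:,:,0],(3,3),0)
c0=proj((522.4,60,142),K,E)[0];print('pred c',c0.round(1))
u0,u1=int(c0[0])-32,int(c0[0])+34
def edges(row):
    r=S[row,u0:u1];th=(r.max()+15)/2;i=np.where(r>th)[0];a,b=i[0],i[-1]
    return u0+a-1+(th-r[a-1])/(r[a]-r[a-1]),u0+b+(r[b]-th)/(r[b]-r[b+1])
ra=int(proj((522,80,142),K,E)[0][1]);rb=int(proj((522,38,142),K,E)[0][1])
Ls=[];Rs=[]
for row in range(ra,rb,2):
    l,r=edges(row);Ls.append(unproj((l,row),142,K,E));Rs.append(unproj((r,row),142,K,E))
for nm,A in (('L',Ls),('R',Rs)):
    A=np.array(A);p=np.polyfit(A[:,1],A[:,0],1);print(nm,'x@72',np.polyval(p,72).round(2),'yaw',np.degrees(-p[0]).round(3),'res',(A[:,0]-np.polyval(p,A[:,1])).std().round(2))
for X in (513,522,533):
    col=int(round(proj((X,34,142),K,E)[0][0]));r0=int(proj((X,34,142),K,E)[0][1])-25
    c=S[r0:r0+50,col];th=(c.max()+15)/2;b=np.where(c>th)[0][-1];R=r0+b+(c[b]-th)/(c[b]-c[b+1]);print('rear end',unproj((col,R),142,K,E).round(2))
E
python3 chk.py w20
```

```text
t 30.9 p [523.66  53.32 428.74] F [-0.03  1.23  0.36] gap -0.007 yaw 0.25 down [-5.e-04  7.e-04 -1.e+00]
pred c [246.8 182.3]
L x@72 506.45 yaw 0.061 res 0.04
R x@72 538.0 yaw 0.081 res 0.05
rear end [512.81  34.16 142.  ]
rear end [521.75  34.2  142.  ]
rear end [533.37  34.21 142.  ]
```

View pics/w20.png

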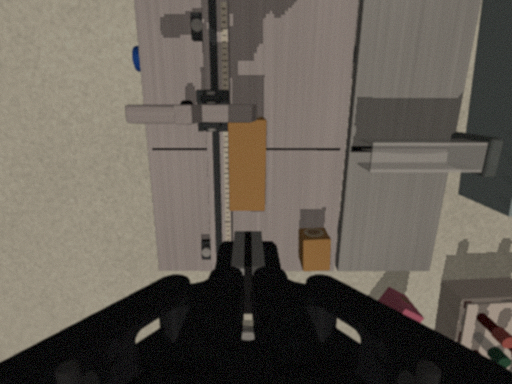

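The block has not moved within measurement: rear end y=34.2 against 34.1 before, and face x unchanged at 506.45. The leaf is up and the robot is clear, so I hand in.

```bash
python3 - <<'E'
from workcell import workorder, sense
print(workorder.sign_off()); print(sense()['time_s'])
E
```

```text
the job is handed in; nothing more can be done
None
the job is handed in; nothing more can be done
```

The block is gauged, flush with the fence and standing free with the stop back up. However, I broke the 15 N limit on the stop several times while flipping it, so the job may be judged failed on that point.

**What I did:** I flipped the stop down, brought the amber long block from the tray and pressed it to the fence at about 5 N. I then slid it onto the nose, where the total reading was about 5 N, roughly 3 N of it above sliding friction. After releasing it, I flipped the leaf up to about 95–98° and retreated. I handed in at about 31 s.

**Last checks (wrist camera):**

| Check | Result |
|---|---|
| Block's fence-side face | 506.45 mm; fence face measured at about 506.3 mm |
| Block's angle | 0.06–0.08°; fence about 0.18°, difference close to the measuring noise |
| Block's rear end, before and after flip-up | 34.1 mm before, 34.2 mm after: unmoved within measurement |
| Leaf and robot | leaf up, robot clear of everything |

**What went wrong (pushes on the stop, read at the wrist):**
- **Flipping it down:** I pressed about 18 N and then 30 N on the tab at its end stop, because I sent a second step before reading the first.
- **Flipping it up:** a first push jammed at about 14 N. Two more wedged at about 25 N and 18 N before I found a clean way to push at 2–4 N.
- **Block on fence and nose:** readings during placing never passed about 6 N.

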